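Fit shims and quarter-turn T-studs on a slotted rail

ROBOT

A 7-joint arm with a two-finger parallel gripper is mounted at the origin on a cart in front of the work surface, level with it; the furniture and walls round the work are solid. World frame = base frame: x ahead of the robot, y to its left, z up, the work surface at z = 0. Lengths are in m, angles in rad, forces in N, time in s.
With the tool pointing down it reaches from about 0.425 to 0.875 m from the base axis. Payload 4.7 kg.
Tool frame: the origin (TCP) lies midway between the tips of the shut fingers; the grasp point (between the pads) lies 19 mm behind it (ctrl.grip_point_offset is the distance from the TCP to the grasp point, in m); z points along the fingers, y is the line along which they close (so a half turn about z gives the same grasp; the last joint's range is limited). The gripper opens to 87 mm and grips with 3 to 60 N. Pads are 19 mm wide; open, the fingers measure 117 mm over their backs; the gripper's body (75 mm by 190 mm) begins 51 mm behind the grasp point.
Start: joints at [1.295, 0.321, -0.07, 1.45, 0.023, 1.371, -0.057], TCP at [0.186, -0.623, 0.223] pointing down, gripper open.
Joint ranges: [-2.86, 2.86], [-0.3, 2.09], [-1.38, 1.24], [0.06, 2.45], [-1.56, 4.7], [0.09, 2.05], [-2.69, 2.69]. Speed limits (rad/s): [2.57, 2.57, 3.14, 3.14, 3.14, 3.14, 3.14].

INTERFACE

Orientations are given as a rotation vector (axis times angle).
In Python, from bench import ctrl gives the robot as it stands.
- The arm moves only by the tool move_arm, never from a script. Its argument "increments" is text: rows parted by semicolons, each of 7 numbers parted by spaces: the shift along the world's x, y, z in mm, then the turn, a rotation vector about the world's x, y, z in degrees, then the closure in counts, from 0 (fully open) to 255 (shut). A call has exactly 8 rows; each row shifts and turns the commanded pose from where the row before left it; what a row does not reach is not made up. A row lasts 1/12 s, in which the tool goes at most 41.7 mm and 7.16 degrees, less where a joint would pass 70% of its speed; a pose out of reach is approached as far as the arm can. A call with a gripper value outside its range is refused whole. The fingers move at their own pace and stop on an object; "grip_force" is the grip in N (left out, the last holds). Time passes only in rows, so rows that do not move let the fingers close, or fill a call up. It gives the time, the measured TCP pose, the force, the opening and the grip force at its end, in the units of the state.
- ctrl.get_state(): the state, without advancing time (a new reading comes with each control period).
- ctrl.get_image(name): name is "scene" or "top"; returns a dict with "frame" (420x560x3 uint8, red, green, blue), "depth" (420x560 float32, m along the optical axis (not along the pixel's ray), 0 where there is no reading), "fx", "fy", "cx", "cy" (pixels), "k1" (the pictures are not rectified: a ray, as slopes to the right and down, at radius r is drawn at 1 + k1 r^2 times it, then the intrinsics apply), "position" and "orientation" of the camera in the world. Camera axes: x right, y down, z forward; pixel columns grow to the right and rows downward; lengths in m; the calibration is good to about 2 mm. A picture is of the moment at which its call begins.
- ctrl.close_job(): hands the job in; it is judged then, once.
Trained networks look in a picture, given as the dict that the camera call returned (one of the last four; its "shot" number tells which), for a name from the list of things; names that differ only in an ending like _2 or _b are one class to them, and where a whole thing is asked for, a point or a joint stands for the part that bears it (a point fixed in the world has none). Each returns a list of dicts, best first, with "score" (0 to 1); they miss things now and then, are a little off and sometimes report something else, mostly with a low value. They report only what shows in the picture. A call takes as long as a camera call.
- ctrl.find_in(target, picture): "centre" ([x, y, z] in m, in world coordinates, good to about 4 mm: the middle of the surface that is visible of it).
- ctrl.silhouettes(target, picture): "region" (420x560 bool, what is visible of it).
The state is a dict: "time": time; "joint_positions": joint angles; "qd": joint speeds; "joint_torque": joint torques, N m; "position": TCP position; "tool_rot": TCP orientation; "ft_force": force on the tool from outside, world axes, zero at the start; "torque": the same for the moment, N m; "grip_width": opening from 0.0 (shut) to 1.0 (fully open); "grip_force": force on a finger pad.
Only numpy, scipy, OpenCV 4.12 (cv2) and the standard library are available. Lean on these libraries where they do the work, as an engineer would, in place of code of your own. Each camera call takes 0.05 s, during which the arm holds its last target. There are 200 camera calls.

TASK

Fit every T-stud in the blue rack to the slotted rail, each at its own seat: use the magazine's red slider to put out a shim from the bottom of the stack, lay the shim flat in the seat between its corner pips, then drop the stud's foot through shim and slot until its flange rests on the shim, and twist it a quarter turn so that the foot locks under the rail. Take one shim for each stud and no more, leave the spare shims in the magazine with the slider drawn fully back, and do not disturb the green circuit board or the black brush.

Things in the scene. Friction and masses are not known exactly. Their poses are not given: they have to be found in the camera images.
- seat1 (a point): Seat 1 of 3, 68 apart on the fixed aluminium T-slot rail (216x46, 21 high): on the slot's centre line, level with the rail's top, midway between black corner pips (3.5 high) that hold a shim with 1.5 play. x along the slot, y across, z up. Slot 14 wide, full length; lips 5 thick; cavity below 34 wide, 12 high.
- seat2 (a point): Seat 2 of 3, 68 apart on the fixed aluminium T-slot rail (216x46, 21 high): on the slot's centre line, level with the rail's top, midway between black corner pips (3.5 high) that hold a shim with 1.5 play. x along the slot, y across, z up. Slot 14 wide, full length; lips 5 thick; cavity below 34 wide, 12 high.
- seat3 (a point): Seat 3 of 3, 68 apart on the fixed aluminium T-slot rail (216x46, 21 high): on the slot's centre line, level with the rail's top, midway between black corner pips (3.5 high) that hold a shim with 1.5 play. x along the slot, y across, z up. Slot 14 wide, full length; lips 5 thick; cavity below 34 wide, 12 high.
- shim1_c (a point): Centre, half-way up, of orange plastic shim 1: flat frame 46 (x) by 34 (y) by 9 thick with a window 32 (x) by 18 (y) right through. z is its thickness.
- shim1: The same shim 1; origin 4.5 below shim1_c, same axes. At the start four shims lie flat on one another in the magazine, shim 1 lowest, shim 4 on top.
- shim2_c (a point): Centre, half-way up, of orange plastic shim 2: flat frame 46 (x) by 34 (y) by 9 thick with a window 32 (x) by 18 (y) right through. z is its thickness.
- shim2: The same shim 2; origin 4.5 below shim2_c, same axes. At the start four shims lie flat on one another in the magazine, shim 1 lowest, shim 4 on top.
- shim3_c (a point): Centre, half-way up, of orange plastic shim 3: flat frame 46 (x) by 34 (y) by 9 thick with a window 32 (x) by 18 (y) right through. z is its thickness.
- shim3: The same shim 3; origin 4.5 below shim3_c, same axes. At the start four shims lie flat on one another in the magazine, shim 1 lowest, shim 4 on top.
- shim4_c (a point): Centre, half-way up, of orange plastic shim 4: flat frame 46 (x) by 34 (y) by 9 thick with a window 32 (x) by 18 (y) right through. z is its thickness.
- shim4: The same shim 4; origin 4.5 below shim4_c, same axes. At the start four shims lie flat on one another in the magazine, shim 1 lowest, shim 4 on top.
- stud1_grip (a point): Grip point of T-stud 1 (may be absent): on its axis, 8 below the top of its black tab, 22 above the top of its flange, 48 above the foot's underside; x along tab and foot, z up. On a shim in a seat it is 34 above the rail's top (25 with no shim); the foot then hangs 3 clear under the lips and turns freely either way.
- stud1: T-stud 1, 56 tall, about 40 g, origin under its foot; at the start upright in the blue rack. From below: steel foot 24 (x) by 11 (y) by 6; round shaft 10 across, 17 high; flange 26 across, 3 thick; upright tab 26 (x) by 10 (y) by 30 high. The foot passes the slot only with x along it, and locks when x is across it.
- stud2_grip (a point): Grip point of T-stud 2 (may be absent): on its axis, 8 below the top of its black tab, 22 above the top of its flange, 48 above the foot's underside; x along tab and foot, z up. On a shim in a seat it is 34 above the rail's top (25 with no shim); the foot then hangs 3 clear under the lips and turns freely either way.
- stud2: T-stud 2, 56 tall, about 40 g, origin under its foot; at the start upright in the blue rack. From below: steel foot 24 (x) by 11 (y) by 6; round shaft 10 across, 17 high; flange 26 across, 3 thick; upright tab 26 (x) by 10 (y) by 30 high. The foot passes the slot only with x along it, and locks when x is across it.
- stud3_grip (a point): Grip point of T-stud 3 (may be absent): on its axis, 8 below the top of its black tab, 22 above the top of its flange, 48 above the foot's underside; x along tab and foot, z up. On a shim in a seat it is 34 above the rail's top (25 with no shim); the foot then hangs 3 clear under the lips and turns freely either way.
- stud3: T-stud 3, 56 tall, about 40 g, origin under its foot; at the start upright in the blue rack. From below: steel foot 24 (x) by 11 (y) by 6; round shaft 10 across, 17 high; flange 26 across, 3 thick; upright tab 26 (x) by 10 (y) by 30 high. The foot passes the slot only with x along it, and locks when x is across it.
- mag_stack (a point): Centre of the lowest shim in the fixed magazine, 4.5 above its grey deck, 12 above the plywood riser (top 45 above the bench) that also carries the rail. An aluminium shaft 57 (x) by 45, 48 above the deck, holds the stack here with 1.5 play. x points from the outlet to the red slider knob. A gap 11.5 high under the front wall lets only the lowest shim out, to -x.
- mag_out (a point): Where the centre of a shim lies on the open apron once the slider is pushed right in: 53 from mag_stack to -x, its near edge just clear of the shaft. Axes as mag_stack. Flat deck with a stop 3 high at its end.
- slider (a joint): Magazine slider, m: 0 = drawn fully back (home), 0.056 = pushed fully in (to -x of mag_stack); friction about 2 N, stays where left. Pushing in drives the lowest shim wholly out on the apron; the shims above drop by one only once it is home again.
- slider_knob (a point): Point on the slider's upright red knob (20 along x, the slide, by 12 along y), 9 below its top, 28 above the magazine's deck; moves with the slider. Axes as mag_stack.
- rack_top (a point): Centre of the top of the loose blue stud rack (140 x, 42 y, 18 high, 0.6 kg) standing on the bench, beside the riser; three sockets 14 deep in a row along x, 45 apart; the stud tabs lie in line with the row.
- board_green: Small loose green circuit board, 70 by 50 by 10, a bystander; origin at the centre of its underside.
- brush: Loose black brush, 118 by 12 by 7, lying on the plywood riser behind the rail and magazine, a bystander; origin at the centre of its underside.

How it is judged:
By the outcome, as a careful person would: the job done as asked, in the order asked, and still so for the second after the job is handed in, with the robot touching nothing.
Of stud1, stud2, stud3 only 2 to 3 are there at a start; the rules pass over those that are not, and their reading is None.
At some moment in a run one of rack_block may be knocked a few centimetres aside while the robot is not near it.
It also fails if it takes over 210 s, if anything falls off the work surface, if the arm or the gripper's body presses on something with over 40 N, if the wrist force passes 120 N, or if a joint passes its speed limit or range.

## Working session

There is one attempt and no reset: what is moved stays moved. The work goes in short steps, Python scripts to look and compute and a tool call to move; the robot and the scene stay as the last step left them, time stands still between calls to the robot, and variables do not carry over. Pictures are saved under pics/ and viewed, at most 14 in all, crops included, and the job is handed in when it is done.

Besides the shell and the picture viewer there is one more tool, called after ">>>" as name(argument=value, ...), one argument or row to a line, values as JSON. move_arm: Moves the arm, as the interface text tells. Its arguments: {"type":"object","properties":{"increments":{"type":"string"},"grip_force":{"type":"number"}},"required":["increments"]}

```bash
mkdir -p pics; ls; cat > h.py <<'E'
from bench import ctrl
import numpy as np, cv2
from scipy.spatial.transform import Rotation as R
def shot(n,save=None):
    p=ctrl.get_image(n)
    if save: cv2.imwrite('pics/'+save,cv2.cvtColor(p['frame'],cv2.COLOR_RGB2BGR))
    return p
def rot(p):
    o=np.array(p['orientation'],float)
    return o if o.shape==(3,3) else R.from_rotvec(o).as_matrix()
def cloud(p):
    """world xyz for every pixel (nan where no depth)"""
    v,u=np.mgrid[0:420,0:560].astype(float)
    K=np.array([[p['fx'],0,p['cx']],[0,p['fy'],p['cy']],[0,0,1]])
    xd=(u-p['cx'])/p['fx'];yd=(v-p['cy'])/p['fy'];x,y=xd.copy(),yd.copy()
    for _ in range(8):
        s=1+p['k1']*(x*x+y*y);x,y=xd/s,yd/s
    d=np.where(p['depth']>0,p['depth'],np.nan)
    return np.stack([x*d,y*d,d],-1)@rot(p).T+np.array(p['position'])
E
python3 - <<'E'
from h import *
for n in('scene','top'):
    p=shot(n,n+'0.png');print(n,p['position'],p['orientation'],p['fx'],p['k1'])
    for t in['stud1','stud2','stud3','shim4','slider_knob','rack_top','board_green','brush','seat1','mag_stack','shim1']:
        try:print(t,[(np.round(q['centre'],4).tolist(),round(q['score'],2)) for q in ctrl.find_in(t,p)[:4]])
        except Exception as e:print(t,e)
print(ctrl.get_state())
E
```

```text
pics
scene [0.22314174 0.61402081 0.79427756] [-0.63219563  2.71941768 -1.01681982] 428.12868921510324 0.03609569966357755
stud1 []
stud2 []
stud3 []
shim4 [([0.4705, 0.2531, 0.0939], 0.76)]
slider_knob [([0.4777, 0.3357, 0.0653], 0.67)]
rack_top [([0.4435, -0.2619, 0.0163], 0.58)]
board_green [([0.6555, -0.2093, -0.0039], 0.68)]
brush [([0.5894, 0.1149, 0.0492], 0.66)]
seat1 [([0.4486, -0.0337, 0.0629], 0.55)]
mag_stack [([0.4636, 0.2887, 0.0597], 0.75)]
shim1 [([0.4705, 0.2531, 0.0939], 0.76)]
top [0.32209482 0.04527715 1.01991516] [-2.12273911  2.13594146 -0.22216022] 380.61421051686193 -0.054068200207922516
stud1 [([0.5034, -0.2675, 0.044], 0.56), ([0.4552, -0.2687, 0.0491], 0.48)]
stud2 [([0.5034, -0.2675, 0.044], 0.56), ([0.4552, -0.2687, 0.0491], 0.48)]
stud3 [([0.5034, -0.2675, 0.044], 0.56), ([0.4552, -0.2687, 0.0491], 0.48)]
shim4 [([0.5031, -0.2687, 0.0446], 0.52), ([0.4655, 0.2594, 0.0893], 0.44)]
slider_knob [([0.4787, 0.3423, 0.0634], 0.83)]
rack_top [([0.4469, -0.2635, 0.0181], 0.93)]
board_green []
brush [([0.589, 0.115, 0.0519], 0.61)]
seat1 [([0.4436, -0.0442, 0.062
[... 178 characters left out ...]
09324,  0.32102728, -0.07007142,  1.45051457,  0.0225702 ,
        1.37079028, -0.05690417]), 'qd': array([-7.37628281e-04, -1.42596187e-03,  6.82951532e-04,  1.45939628e-04,
       -1.00779319e-03, -1.85436711e-05,  3.66925027e-04]), 'joint_torque': array([ 2.68406193e-04, -4.91114473e+01, -4.02740613e-01, -3.12776756e+01,
       -6.36876421e-02,  3.36205191e-02,  1.18116964e-05]), 'position': array([ 0.18571992, -0.62291918,  0.22256124]), 'tool_rot': array([ 3.10862442e+00,  4.53595388e-01, -2.62461992e-05]), 'ft_force': array([-0.83961544, -0.03851688, -1.04203236]), 'torque': array([ 2.64786376e-02,  7.45568703e-03, -3.44812192e-05]), 'grip_force': 0.0, 'grip_width': 0.9978336718872293}
```

View pics/top0.png

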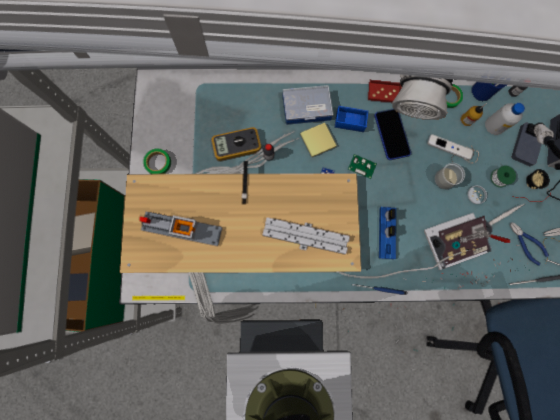

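View pics/scene0.png

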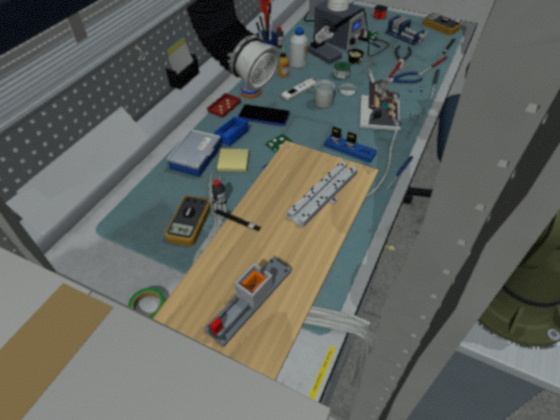

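The top view shows the magazine at (180,228) with its knob at (145,219), and the rail at (307,236). Two studs stand in the rack, at (388,213) and (388,235), with the third socket empty. Next I'll measure poses by fitting rectangles to the height-masked cloud.

```bash
cat >> h.py <<'E'
def rect(P,m):
    pts=P[m][:,:2]
    (c,s,a)=cv2.minAreaRect((pts*1000).astype(np.float32))
    med=P[m].mean(0)
    C=np.cov(pts.T);w,V=np.linalg.eigh(C);d=V[:,1]
    return dict(c=np.round(c,1),s=np.round(s,1),a=round(a,2),mean=np.round(med*1000,1),pca=round(np.degrees(np.arctan2(d[1],d[0])),2),n=int(m.sum()))
E
python3 - <<'E'
from h import *
for n in('top','scene'):
    p=shot(n);P=cloud(p);x,y,z=P[...,0],P[...,1],P[...,2];f=p['frame'].astype(int)
    box=lambda a,b,c,d,e,g:(x>a)&(x<b)&(y>c)&(y<d)&(z>e)&(z<g)
    print(n)
    print('riser z',np.nanmedian(z[box(.4,.43,.05,.15,.03,.06)]),'bench',np.nanmedian(z[box(.5,.6,-.2,-.18,-.02,.02)]))
    print('rail',rect(P,box(.36,.56,-.2,.1,.060,.075)))
    print('rail slot',rect(P,box(.36,.56,-.2,.1,.046,.0575)))
    sh=box(.42,.52,.2,.32,.094,.108);print('shafttop',rect(P,sh))
    mg=box(.40,.54,.12,.40,.050,.058);print('deck',rect(P,mg))
    red=(f[...,0]>150)&(f[...,1]<60)&(f[...,2]<60)&box(.43,.54,.3,.4,.04,.12);print('knob',rect(P,red),np.nanpercentile(z[red],95))
    org=(f[...,0]>180)&(f[...,1]>70)&(f[...,1]<150)&(f[...,2]<60)&box(.43,.54,.2,.32,.04,.12);print('shim',rect(P,org))
    rk=(f[...,2]>f[...,0]+40)&box(.3,.6,-.36,-.2,.008,.03);print('rack',rect(P,rk))
    st=box(.3,.6,-.36,-.2,.042,.08);k,l,s,c=cv2.connectedComponentsWithStats(st.astype(np.uint8))
    for i in range(1,k):
        if s[i,4]>4:print('stud',np.round(P[l==i].mean(0),4),s[i])
for n,(u,v,w,h) in {'top':(250,205,160,65)}.items():
    p=shot(n);im=cv2.cvtColor(p['frame'],cv2.COLOR_RGB2BGR)
    a=cv2.resize(im[v:v+h,u:u+w],None,fx=5,fy=5,interpolation=cv2.INTER_CUBIC)[:, :800]
    b=cv2.resize(im[205:250,130:230],None,fx=5.5,fy=5.5,interpolation=cv2.INTER_CUBIC)
    c=np.zeros((600,800,3),np.uint8);c[:325]=a;c[330:330+b.shape[0],:b.shape[1]]=b;cv2.imwrite('pics/crop1.png',c)
E
```

```text
top
riser z 0.044347471766705615 bench 5.299781943790549e-05
rail {'c': array([443.2, -41.5]), 's': array([216.3,  46.8]), 'a': 76.99, 'mean': array([442.8, -41.4,  65.2]), 'pca': np.float64(76.77), 'n': 1097}
rail slot {'c': array([459.7, -41.3]), 's': array([198.8, 281.9]), 'a': 0.3, 'mean': array([451.9, -33.6,  47.7]), 'pca': np.float64(86.0), 'n': 1344}
shafttop {'c': array([460.9, 261.9]), 's': array([57.9, 45.2]), 'a': 77.95, 'mean': array([461.2, 263.5, 101.9]), 'pca': np.float64(80.11), 'n': 192}
deck {'c': array([470.3, 252.1]), 's': array([130.2, 266.2]), 'a': 1.43, 'mean': array([457.4, 251.5,  55.7]), 'pca': np.float64(79.22), 'n': 635}
knob {'c': array([482.3, 362.1]), 's': array([16. , 10.9]), 'a': 89.01, 'mean': array([482.3, 362.6,  94.1]), 'pca': np.float64(69.17), 'n': 27} 0.09646836676259637
shim {'c': array([462. , 259.3]), 's': array([33.3, 27.2]), 'a': 78.54, 'mean': array([464.3, 258.3,  92.8]), 'pca': np.float64(154.81), 'n': 32}
rack {'c': array([ 413.5, -258.6]), 's': array([225. ,  69.2]), 'a': 0.22, 'mean': array([ 438. , -263.1,   16. ]), 'pca': np.float
[... 972 characters left out ...]
09425742745960423
shim {'c': array([0., 0.]), 's': array([0., 0.]), 'a': 0.0, 'mean': array([nan, nan, nan]), 'pca': np.float64(nan), 'n': 0}
rack {'c': array([ 415. , -264.1]), 's': array([ 62.6, 226.1]), 'a': 86.29, 'mean': array([ 443.4, -262.4,   15.6]), 'pca': np.float64(179.18), 'n': 537}
stud [ 0.502  -0.2705  0.0527] [332 126  10  10  71]
stud [ 0.4573 -0.2672  0.0529] [347 132  10   9  71]
  return np.nanmean(a, axis, out=out, keepdims=keepdims)
h.py:23: RuntimeWarning: Mean of empty slice.
  med=P[m].mean(0)
  ret = um.true_divide(
  avg = a.mean(axis, **keepdims_kw)
h.py:24: RuntimeWarning: Degrees of freedom <= 0 for slice
  C=np.cov(pts.T);w,V=np.linalg.eigh(C);d=V[:,1]
  c *= np.true_divide(1, fact)
  c *= np.true_divide(1, fact)
```

View pics/crop1.png

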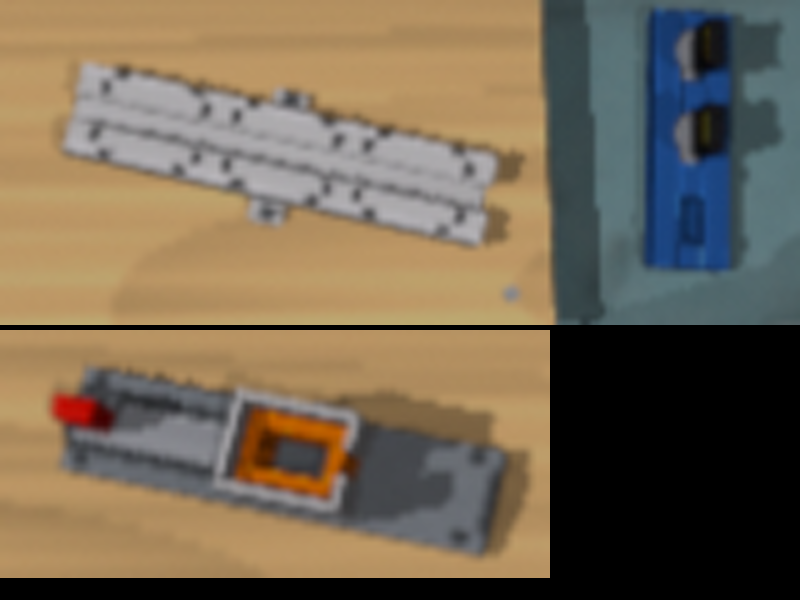

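The crops show the rail's pip pattern clearly, studs in the far and middle rack sockets, and the near socket empty. I'm heading to the knob.

>>> move_arm(
  increments="25 32 0 0 0 7 0;25 32 0 0 0 7 0;25 32 0 0 0 7 0;25 32 0 0 0 7 0;25 32 0 0 0 7 0;25 32 0 0 0 7 0;25 32 0 0 0 7 0;25 32 0 0 0 7 0",
  grip_force=15,
)

```text
time: 2.02
position: [0.3866, -0.3652, 0.2229]
tool_rot: [2.526, 1.867, -0.0]
ft_force: [0.7, -0.5, -0.1]
grip_width: 0.999
grip_force: 0.0
```

>>> move_arm(
  increments="15 38 0 0 0 5.4 120;15 38 0 0 0 0 120;15 38 0 0 0 0 120;15 38 0 0 0 0 120;15 38 0 0 0 0 120;15 38 0 0 0 0 120;15 38 0 0 0 0 120;15 38 0 0 0 0 120",
)

```text
time: 2.68
position: [0.5061, -0.0611, 0.2231]
tool_rot: [2.441, 1.976, 0.0]
ft_force: [1.2, -0.8, -0.6]
grip_width: 0.548
grip_force: 0.0
```

>>> move_arm(
  increments="-3 38 0 0 0 0 120;-3 38 0 0 0 0 120;-3 38 0 0 0 0 120;-3 38 0 0 0 0 120;-3 38 0 0 0 0 120;-3 38 0 0 0 0 120;-3 38 0 0 0 0 120;-3 38 0 0 0 0 120",
)

```text
time: 3.35
position: [0.4815, 0.2426, 0.223]
tool_rot: [2.441, 1.975, 0.001]
ft_force: [1.5, 1.2, 0.4]
grip_width: 0.527
grip_force: 0.0
```

>>> move_arm(
  increments="0.2 30 -10 0 0 0 120;0.2 30 -20 0 0 0 120;0.2 30 -20 0 0 0 120;0.2 29 -20 0 0 0 120;0 0 -20 0 0 0 120;0 0 -15 0 0 0 120;0 0 0 0 0 0 120;0 0 0 0 0 0 120",
)

```text
time: 4.02
position: [0.4822, 0.3596, 0.1171]
tool_rot: [-2.441, -1.977, 0.003]
ft_force: [-0.8, 0.2, 0.1]
grip_width: 0.53
grip_force: 0.0
```

```bash
python3 - <<'E'
from h import *
c=np.zeros((440,800,3),np.uint8);k=0
for n in('top','scene'):
    p=shot(n);P=cloud(p)
    w=np.array([.483,.362,.09]);q=rot(p).T@(w-p['position']);u=int(q[0]/q[2]*p['fx']+p['cx']);v=int(q[1]/q[2]*p['fy']+p['cy'])
    u0=max(u-25,0);im=p['frame'][v-27:v+27,u0:u0+50,::-1];c[:432,k:k+400]=cv2.resize(im,(400,432),interpolation=cv2.INTER_CUBIC);k+=400
    print(n,u0,v-27)
cv2.imwrite('pics/knob.png',c);print(ctrl.get_state()['position'])
E
```

```text
top 117 192
scene 191 296
[0.48339528 0.36020791 0.11888655]
```

View pics/knob.png

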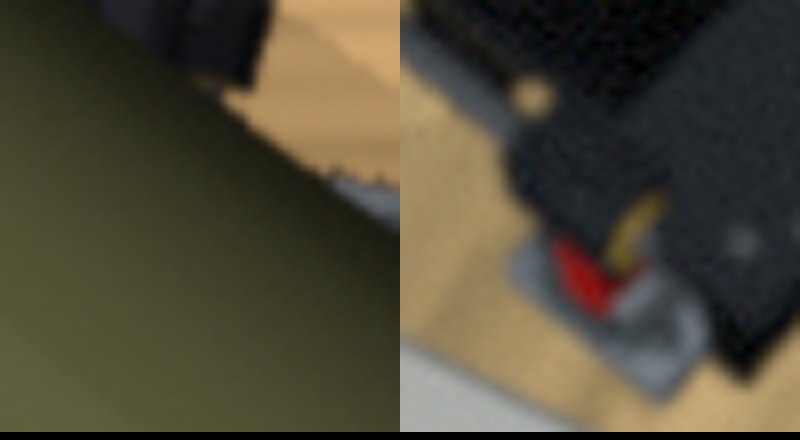

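The scene crop shows the red knob between the open fingers. Now I'll lower, grip, push in and draw back.

>>> move_arm(
  increments="0 1 -15 0 0 0 120;0 0 -15 0 0 0 120;0 0 -14 0 0 0 120;0 0 0 0 0 0 255;0 0 0 0 0 0 255;0 0 0 0 0 0 255;0 0 0 0 0 0 255;0 0 0 0 0 0 255",
  grip_force=20,
)

```text
time: 4.78
position: [0.4829, 0.3615, 0.0743]
tool_rot: [2.441, 1.977, 0.002]
ft_force: [0.4, 0.0, 0.7]
grip_width: 0.232
grip_force: 0.0
```

>>> move_arm(
  increments="-1.5 -7.1 0 0 0 0 255;-1.5 -7.1 0 0 0 0 255;-1.5 -7.1 0 0 0 0 255;-1.5 -7.1 0 0 0 0 255;-1.5 -7.1 0 0 0 0 255;-1.5 -7.1 0 0 0 0 255;-1.5 -7.1 0 0 0 0 255;-1.5 -7.1 0 0 0 0 255",
)

```text
time: 5.45
position: [0.4728, 0.3042, 0.0745]
tool_rot: [2.441, 1.976, 0.008]
ft_force: [5.4, 2.1, -2.1]
grip_width: 0.138
grip_force: 20.0
```

>>> move_arm(
  increments="-0.6 -2.9 0 0 0 0 255;-0.6 -2.9 0 0 0 0 255;-0.6 -2.9 0 0 0 0 255;-0.4 -2 0 0 0 0 255;-0.4 -2 0 0 0 0 255;0 0 0 0 0 0 255;0 0 0 0 0 0 255;0 0 0 0 0 0 255",
)

```text
time: 6.12
position: [0.472, 0.3007, 0.0756]
tool_rot: [-2.433, -1.976, -0.033]
ft_force: [13.2, 19.7, -15.0]
grip_width: 0.138
grip_force: 20.0
```

```bash
python3 - <<'E'
from h import *
s=ctrl.get_state();print(s['position'],s['ft_force'],s['grip_width'])
p=shot('top')
cv2.imwrite('pics/push.png',cv2.resize(p['frame'][200:260,120:240,::-1],(720,360),interpolation=cv2.INTER_CUBIC))
E
```

```text
[0.47202982 0.30071863 0.07557172] [ 13.240563    19.67622375 -15.03886759] 0.13841674546512078
```

View pics/push.png

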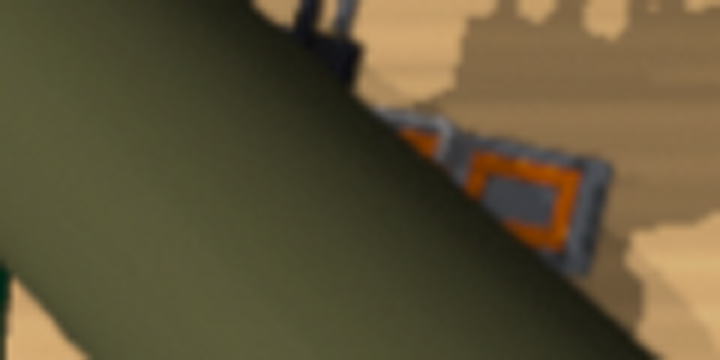

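The shim is out on the apron and the slider is at its stop (25 N). Drawing back.

>>> move_arm(
  increments="1.8 8.5 0 0 0 0 255;1.8 8.5 0 0 0 0 255;1.8 8.5 0 0 0 0 255;1.8 8.5 0 0 0 0 255;1.8 8.5 0 0 0 0 255;1.8 8.5 0 0 0 0 255;1.8 8.5 0 0 0 0 255;1.8 8.5 0 0 0 0 255",
)

```text
time: 6.83
position: [0.4838, 0.3566, 0.0751]
tool_rot: [2.438, 1.972, -0.004]
ft_force: [-5.5, -19.3, 19.2]
grip_width: 0.14
grip_force: 20.0
```

>>> move_arm(
  increments="0.4 2 0 0 0 0 255;0.2 1 0 0 0 0 255;0 0 0 0 0 0 255;0 0 0 0 0 0 255;0 0 0 0 0 0 255;0 0 0 0 0 0 255;0 0 0 0 0 0 255;0 0 0 0 0 0 255",
)

```text
time: 7.5
position: [0.4838, 0.3568, 0.0751]
tool_rot: [2.438, 1.968, -0.011]
ft_force: [-4.1, -13.7, 16.0]
grip_width: 0.135
grip_force: 20.0
```

>>> move_arm(
  increments="0 0 0 0 0 0 100;0 0 0 0 0 0 100;0 0 0 0 0 0 100;0 0 20 0 0 0 100;0 0 30 0 0 0 100;0 0 30 0 0 0 100;-8 -40 10 0 0 0 80;-8 -40 0 0 0 0 80",
)

```text
time: 8.17
position: [0.4668, 0.2872, 0.1665]
tool_rot: [-2.433, -1.985, -0.01]
ft_force: [1.4, -1.0, 0.8]
grip_width: 0.638
grip_force: 0.0
```

>>> move_arm(
  increments="10 -40 0 0 0 0 80;10 -40 0 0 0 0 80;10 -40 0 0 0 0 80;10 -40 0 0 0 0 80;0 -30 0 0 0 0 80;0 0 0 0 0 0 80;0 0 0 0 0 0 80;0 0 0 0 0 0 80",
)

```text
time: 8.83
position: [0.5067, 0.094, 0.1635]
tool_rot: [-2.44, -1.978, -0.001]
ft_force: [0.3, 0.4, -0.9]
grip_width: 0.691
grip_force: 0.0
```

```bash
python3 - <<'E'
from h import *
s=ctrl.get_state();print(s['position'],s['tool_rot'],s['ft_force'],s['grip_width'])
for n in('top','scene'):
    p=shot(n);P=cloud(p);x,y,z=np.moveaxis(P,-1,0);f=p['frame'].astype(int)
    box=lambda a,b,c,d,e,g:(x>a)&(x<b)&(y>c)&(y<d)&(z>e)&(z<g)
    org=(f[...,0]>150)&(f[...,0]>2*f[...,2])&(f[...,0]>f[...,1]*1.5)&box(.42,.5,.16,.24,.055,.07)
    print(n,rect(P,org))
    print('stack',rect(P,(f[...,0]>120)&(f[...,0]>2*f[...,2])&box(.43,.54,.23,.3,.06,.1)))
    sh=box(.42,.52,.2,.32,.094,.108);print('shafttop',rect(P,sh))
    im=p['frame'][200:260,120:240] if n=='top' else p['frame'][240:360,190:310]
    cv2.imwrite(f'pics/a_{n}.png',cv2.resize(im[...,::-1],None,fx=5,fy=5,interpolation=cv2.INTER_CUBIC))
E
```

```text
[0.50672831 0.09402019 0.16348739] [-2.44004361e+00 -1.97781348e+00 -8.89372622e-04] [ 0.29779208  0.41623335 -0.89191813] 0.6905957952771213
top {'c': array([448.9, 203.5]), 's': array([31.3, 34.2]), 'a': 83.0, 'mean': array([448.9, 200.6,  65.1]), 'pca': np.float64(171.76), 'n': 89}
stack {'c': array([462.2, 257.3]), 's': array([58.2, 34. ]), 'a': 79.95, 'mean': array([464.3, 264.3,  82.7]), 'pca': np.float64(80.42), 'n': 136}
shafttop {'c': array([461.2, 262.4]), 's': array([58.9, 45.4]), 'a': 78.37, 'mean': array([461.6, 263.9, 102.6]), 'pca': np.float64(79.71), 'n': 168}
scene {'c': array([450. , 200.4]), 's': array([25.2, 30.9]), 'a': 76.51, 'mean': array([449. , 196.5,  65.4]), 'pca': np.float64(174.33), 'n': 66}
stack {'c': array([470.8, 250.1]), 's': array([35.7, 20.6]), 'a': 43.03, 'mean': array([468.6, 249.6,  80.7]), 'pca': np.float64(47.15), 'n': 123}
shafttop {'c': array([463. , 261.3]), 's': array([57.6, 45.9]), 'a': 78.59, 'mean': array([463. , 263.9, 101.7]), 'pca': np.float64(85.21), 'n': 349}
```

View pics/a_top.png

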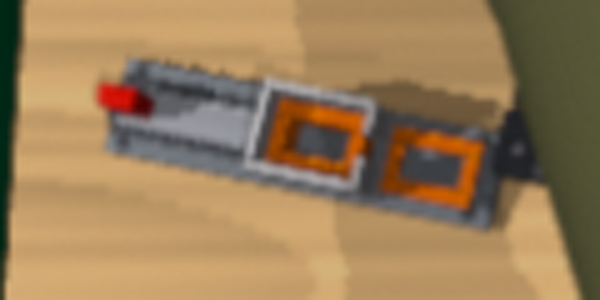

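The shim lies flat on the apron with the slider home. Picking it up.

>>> move_arm(
  increments="-18 38 0 0 0 0 80;-18 38 0 0 0 0 80;-19 39 0 0 0 0 80;0 0 -30 0 0 0 80;0 0 -30 0 0 0 80;0 0 -28 0 0 0 80;0 0 0 0 0 0 80;0 0 0 0 0 0 80",
)

```text
time: 9.6
position: [0.4514, 0.207, 0.0749]
tool_rot: [-2.436, -1.979, 0.003]
ft_force: [-0.1, -0.2, 0.0]
grip_width: 0.688
grip_force: 0.0
```

```bash
python3 - <<'E'
from h import *
s=ctrl.get_state();print(s['position'],s['tool_rot'],s['ft_force'],s['grip_width'])
p=shot('scene');cv2.imwrite('pics/b.png',cv2.resize(p['frame'][240:320,220:320,::-1],None,fx=6,fy=6,interpolation=cv2.INTER_CUBIC))
E
```

```text
[0.45136445 0.20695842 0.07487664] [-2.43639774 -1.97949072  0.00349552] [-0.09029093 -0.19369182  0.00665032] 0.6877555278520321
```

View pics/b.png

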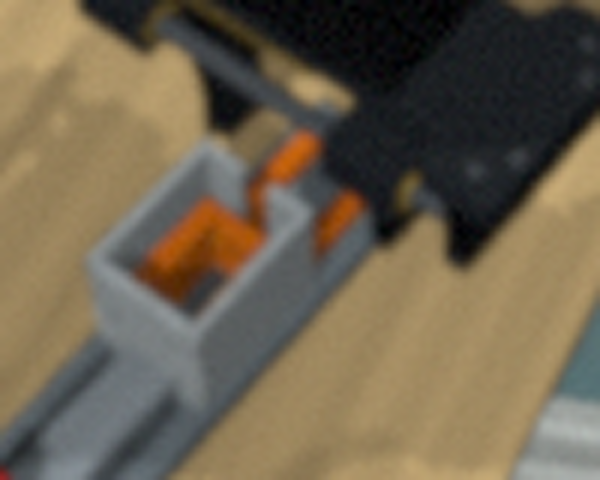

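Fingers straddle the shim squarely. Lower and close.

>>> move_arm(
  increments="0 1 -7 0 0 0 80;0 1 -7 0 0 0 80;0 0 -6 0 0 0 80;0 0 0 0 0 0 80;0 0 0 0 0 0 200;0 0 0 0 0 0 200;0 0 0 0 0 0 200;0 0 0 0 0 0 200",
)

```text
time: 10.32
position: [0.4527, 0.2078, 0.0557]
tool_rot: [-2.441, -1.977, 0.001]
ft_force: [-1.4, 0.8, 1.6]
grip_width: 0.56
grip_force: 20.0
```

>>> move_arm(
  increments="0 0 0 0 0 0 200;0 0 0 0 0 0 200;0 0 0 0 0 0 200;0 0 0 0 0 0 200;0 0 0 0 0 0 200;0 0 0 0 0 0 200;0 0 0 0 0 0 200;0 0 0 0 0 0 200",
)

```text
time: 10.98
position: [0.4527, 0.2078, 0.0556]
tool_rot: [-2.441, -1.977, 0.001]
ft_force: [-3.1, 0.0, 5.1]
grip_width: 0.563
grip_force: 20.0
```

Width 49 mm means the tips have caught on the deck's sides rather than the shim. I'll open, raise 4 mm and close again.

>>> move_arm(
  increments="0 0 0 0 0 0 80;0 0 0 0 0 0 80;0 0 2 0 0 0 80;0 0 2 0 0 0 80;0 0 0 0 0 0 200;0 0 0 0 0 0 200;0 0 0 0 0 0 200;0 0 0 0 0 0 200",
)

```text
time: 11.65
position: [0.4531, 0.2076, 0.0595]
tool_rot: [2.441, 1.977, 0.0]
ft_force: [0.0, -0.4, 1.4]
grip_width: 0.467
grip_force: 0.0
```

>>> move_arm(
  increments="0 0 0 0 0 0 200;0 0 0 0 0 0 200;0 0 0 0 0 0 200;0 0 0 0 0 0 200;0 0 0 0 0 0 200;0 0 0 0 0 0 200;0 0 0 0 0 0 200;0 0 0 0 0 0 200",
)

```text
time: 12.32
position: [0.453, 0.2077, 0.0595]
tool_rot: [2.441, 1.977, -0.0]
ft_force: [-0.2, -0.2, -0.9]
grip_width: 0.392
grip_force: 20.0
```

Width 34 mm: the shim is held. Carrying it over the +y end seat.

>>> move_arm(
  increments="0 0 10 0 0 0 200;0 0 25 0 0 0 200;0 0 25 0 0 0 200;1 -30 0 0 0 -1.1 200;1 -38 0 0 0 0 200;2 -38 0 0 0 0 200;2 -38 0 0 0 0 200;2 -38 0 0 0 0 200",
)

```text
time: 12.98
position: [0.4612, 0.0241, 0.1206]
tool_rot: [2.458, 1.953, 0.001]
ft_force: [1.2, 0.8, -1.0]
grip_width: 0.388
grip_force: 20.0
```

>>> move_arm(
  increments="0 0 -10 0 0 0 200;0 0 -10 0 0 0 200;0 0 0 0 0 0 200;0 0 0 0 0 0 200;0 0 0 0 0 0 200;0 0 0 0 0 0 200;0 0 0 0 0 0 200;0 0 0 0 0 0 200",
)

```text
time: 13.65
position: [0.4613, 0.0263, 0.0998]
tool_rot: [2.459, 1.955, 0.001]
ft_force: [-0.1, -0.8, -1.4]
grip_width: 0.381
grip_force: 20.0
```

```bash
python3 - <<'E'
from h import *
s=ctrl.get_state();print(s['position'],s['tool_rot'],s['ft_force'],s['grip_width'])
c=np.zeros((600,800,3),np.uint8)
for n in('top','scene'):
    p=shot(n);P=cloud(p);x,y,z=np.moveaxis(P,-1,0);f=p['frame'].astype(int)
    w=np.array([.461,.025,.09]);q=rot(p).T@(w-p['position']);u=int(q[0]/q[2]*p['fx']+p['cx']);v=int(q[1]/q[2]*p['fy']+p['cy'])
    im=cv2.resize(p['frame'][v-30:v+30,u-40:u+40,::-1],(400,300),interpolation=cv2.INTER_CUBIC)
    if n=='top':c[:300,:400]=im
    else:c=cv2.resize(p['frame'][v-30:v+30,u-40:u+40,::-1],(800,600),interpolation=cv2.INTER_CUBIC) if 0 else np.vstack([c[:300],np.hstack([im,np.zeros_like(im)])])
    org=(f[...,0]>110)&(f[...,0]>2*f[...,2])&(f[...,0]>f[...,1]*1.4)&(abs(x-.461)<.05)&(abs(y-.025)<.05)&(z>.085)&(z<.112)
    print(n,u,v,rect(P,org) if org.sum()>5 else org.sum())
    print('rail',rect(P,(abs(x-.445)<.1)&(abs(y+.04)<.14)&(z>.061)&(z<.070)))
cv2.imwrite('pics/c.png',c)
E
```

```text
[0.46127134 0.02630491 0.0998007 ] [2.45872691e+00 1.95495353e+00 6.05525247e-04] [-0.07410343 -0.82386303 -1.42115259] 0.3811561482705227
top 279 227 0
rail {'c': array([ 426.2, -114.3]), 's': array([66.6, 46.5]), 'a': 77.67, 'mean': array([ 426.9, -119.1,   65.1]), 'pca': np.float64(-136.92), 'n': 281}
scene 305 199 {'c': array([462. ,  29.7]), 's': array([43.3, 34.1]), 'a': 78.94, 'mean': array([466.7,  35.6, 104.6]), 'pca': np.float64(115.16), 'n': 138}
rail {'c': array([444.9, -43.8]), 's': array([218.4,  47.1]), 'a': 76.69, 'mean': array([454.1,   9.1,  65.4]), 'pca': np.float64(78.47), 'n': 424}
```

View pics/c.png

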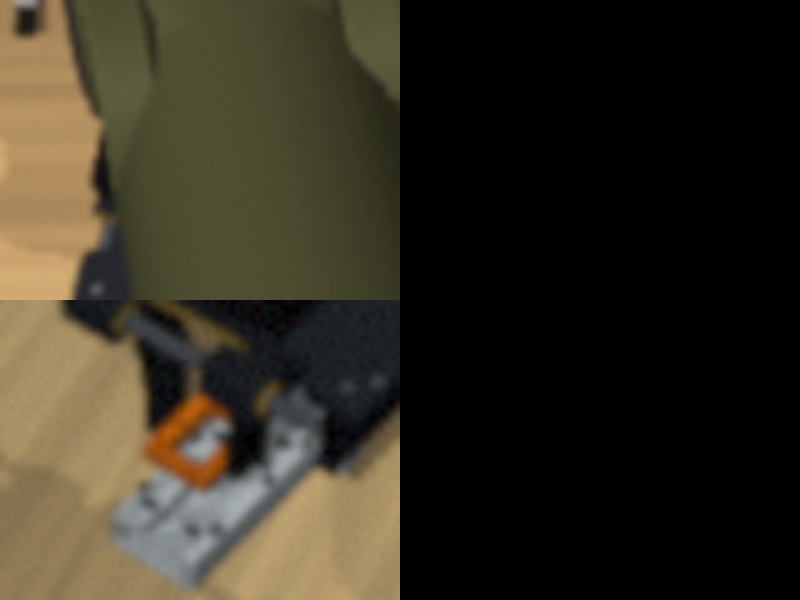

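The scene crop shows the shim held level above the +y end seat, with its +y end and the rail's end both visible. I'll measure the shim relative to the rail in this camera.

```bash
cat >> h.py <<'E'
YR=np.radians(76.9);ER=np.array([np.cos(YR),np.sin(YR)]);NR=np.array([-ER[1],ER[0]])
def edges(P,m,ref,step=4,lo=-999,hi=999,pc=(0,100)):
    """along(a) and lateral(b) edge medians in mm relative to ref, rail axes; lateral bins restricted to lo..hi along"""
    d=(P[m][:,:2]-ref)*1000;a,b=d@ER,d@NR
    L=[];H=[];A=[]
    for k in np.arange(max(a.min(),lo),min(a.max(),hi),step):
        s=(a>=k)&(a<k+step)
        if s.sum()>2:L.append(b[s].min());H.append(b[s].max())
    for k in np.arange(b.min(),b.max(),step):
        s=(b>=k)&(b<k+step)
        if s.sum()>2:A.append((a[s].min(),a[s].max()))
    A=np.array(A)
    return dict(lat=(round(np.median(L),1),round(np.median(H),1)),mid=round((np.median(L)+np.median(H))/2,1),end=(round(np.median(A[:,0]),1),round(np.median(A[:,1]),1)))
E
python3 - <<'E'
from h import *
acc=[]
for i in range(3):
    p=shot('scene');P=cloud(p);x,y,z=np.moveaxis(P,-1,0);f=p['frame'].astype(int)
    tcp=np.array(ctrl.get_state()['position'])[:2]
    near=(abs(x-.461)<.05)&(abs(y-.025)<.05)
    org=(f[...,0]>110)&(f[...,0]>2*f[...,2])&(f[...,0]>f[...,1]*1.4)&near&(z>.085)&(z<.115)
    print('shim',edges(P,org,tcp,lo=10,hi=23),'z',np.nanpercentile(z[org],90))
    rl=(abs(x-.445)<.1)&(abs(y+.04)<.14)&(z>.062)&(z<.0685)
    print('rail rel tcp',edges(P,rl,tcp,lo=25,hi=38))
    print('rail rel ctr',edges(P,rl,np.array([.4445,-.042]),lo=-105,hi=-40),edges(P,rl,np.array([.4445,-.042]),lo=95,hi=106))
E
```

```text
shim {'lat': (np.float64(-16.0), np.float64(17.6)), 'mid': np.float64(0.8), 'end': (np.float64(2.2), np.float64(24.1))} z 0.10727999118210936
rail rel tcp {'lat': (np.float64(-22.1), np.float64(22.5)), 'mid': np.float64(0.2), 'end': (np.float64(-177.2), np.float64(35.8))}
rail rel ctr {'lat': (np.float64(-22.7), np.float64(-10.2)), 'mid': np.float64(-16.4), 'end': (np.float64(-107.3), np.float64(105.6))} {'lat': (np.float64(-22.9), np.float64(21.7)), 'mid': np.float64(-0.6), 'end': (np.float64(-107.3), np.float64(105.6))}
shim {'lat': (np.float64(-15.8), np.float64(17.0)), 'mid': np.float64(0.6), 'end': (np.float64(8.8), np.float64(23.9))} z 0.10690234697814971
rail rel tcp {'lat': (np.float64(-23.3), np.float64(21.8)), 'mid': np.float64(-0.7), 'end': (np.float64(-178.2), np.float64(36.1))}
rail rel ctr {'lat': (np.float64(-22.6), np.float64(-9.1)), 'mid': np.float64(-15.8), 'end': (np.float64(-108.5), np.float64(105.9))} {'lat': (np.float64(-23.1), np.float64(21.0)), 'mid': np.float64(-1.1), 'end': (np.float64(-108.5), np.float64(105.9))}
shim {'lat': (np.float64(-15.3), np.float64(16.4)), 'mid': np.float64(0.5), 'end': (np.float64(2.9), np.float64(23.7))} z 0.10668853265038217
rail rel tcp {'lat': (np.float64(-22.7), np.float64(21.8)), 'mid': np.float64(-0.5), 'end': (np.float64(-177.6), np.float64(36.2))}
rail rel ctr {'lat': (np.float64(-23.1), np.float64(-8.8)), 'mid': np.float64(-16.0), 'end': (np.float64(-107.9), np.float64(105.9))} {'lat': (np.float64(-23.6), np.float64(20.9)), 'mid': np.float64(-1.3), 'end': (np.float64(-107.9), np.float64(105.9))}
```

>>> move_arm(
  increments="0 -4.3 0 0 0 0 200;0 0 -10 0 0 0 200;0 0 -10 0 0 0 200;0 0 -6.5 0 0 0 200;0 0 0 0 0 0 200;0 0 0 0 0 0 200;0 0 0 0 0 0 200;0 0 0 0 0 0 200",
)

```text
time: 14.57
position: [0.4613, 0.0216, 0.0732]
tool_rot: [2.46, 1.954, 0.001]
ft_force: [0.2, -0.7, -0.3]
grip_width: 0.382
grip_force: 20.0
```

```bash
cat > sr.py <<'E'
from h import *
import sys
A=[]
for i in range(5):
    p=shot('scene');P=cloud(p);x,y,z=np.moveaxis(P,-1,0);f=p['frame'].astype(int)
    s=ctrl.get_state();t=np.array(s['position']);tcp=t[:2]
    near=(abs(x-tcp[0])<.05)&(abs(y-tcp[1])<.05)
    org=(f[...,0]>110)&(f[...,0]>2*f[...,2])&(f[...,0]>f[...,1]*1.4)&near&(z>t[2]-.004)&(z<t[2]+.013)
    e=edges(P,org,tcp,lo=8,hi=22)
    rl=(abs(x-.445)<.1)&(abs(y+.04)<.14)&(z>.062)&(z<.0685)
    r=edges(P,rl,tcp,lo=26,hi=40)
    A.append([e['mid'],e['end'][1],r['mid'],*r['end'],np.nanpercentile(z[org],80)*1000])
print(t,s['ft_force'],s['grip_width']);print('shim mid,end; rail mid,ends; z',np.round(np.mean(A,0),2),np.round(np.std(A,0),2))
u,v=int(sys.argv[1]),int(sys.argv[2])
cv2.imwrite('pics/'+sys.argv[3],cv2.resize(p['frame'][v-30:v+30,u-40:u+40,::-1],(800,600),interpolation=cv2.INTER_CUBIC))
E
python3 sr.py 305 210 d.png
```

```text
[0.46120795 0.02134536 0.07322389] [1.19039588 0.40855779 0.20683867] 0.38262170687581487
shim mid,end; rail mid,ends; z [   0.6    23.78    1.   -174.2    40.18   80.03] [0.33 0.1  0.24 0.47 0.15 0.06]
```

View pics/d.png

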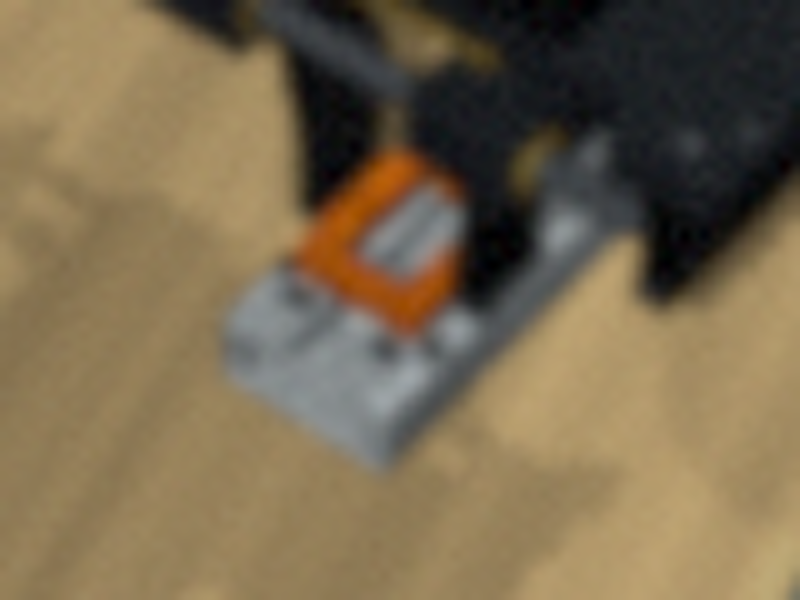

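The image shows the shim's end just inside the end pips at (295,290) and (380,345), and the numbers agree within about 0.4 mm. Lowering.

>>> move_arm(
  increments="-0.3 0 -1 0 0 0 200;0 0 -1 0 0 0 200;0 0 -1 0 0 0 200;0 0 -1 0 0 0 200;0 0 -0.7 0 0 0 200;0 0 0 0 0 0 200;0 0 0 0 0 0 200;0 0 0 0 0 0 200",
)

```text
time: 15.48
position: [0.4607, 0.0214, 0.0684]
tool_rot: [-2.46, -1.954, 0.0]
ft_force: [-1.3, -0.3, 3.3]
grip_width: 0.386
grip_force: 20.0
```

>>> move_arm(
  increments="0 0 0 0 0 0 130;0 0 0 0 0 0 130;0 0 0 0 0 0 110;0 0 0 0 0 0 110;0 0 10 0 0 0 110;0 0 30 0 0 0 110;0 0 32 0 0 -7 110;5 -30 0 0 0 -7 110",
)

```text
time: 16.15
position: [0.4696, -0.0027, 0.1468]
tool_rot: [2.673, 1.641, 0.014]
ft_force: [1.8, 1.2, -0.4]
grip_width: 0.567
grip_force: 0.0
```

>>> move_arm(
  increments="5 -32 0 0 0 -7 110;5 -32 0 0 0 -7 110;5 -32 0 0 0 -7 110;5 -32 0 0 0 -7 110;5 -32 0 0 0 -7 110;5 -32 0 0 0 -7 110;5 -32 0 0 0 -7 110;2 -38 0 0 0 -7 110",
)

```text
time: 16.82
position: [0.5037, -0.2709, 0.1412]
tool_rot: [-3.136, -0.183, -0.002]
ft_force: [1.5, -0.4, 0.2]
grip_width: 0.57
grip_force: 0.0
```

```bash
cat > st.py <<'E'
from h import *
s=ctrl.get_state();print(s['position'],s['tool_rot'],s['ft_force'],s['grip_width'])
for n in('top','scene'):
    p=shot(n);P=cloud(p);x,y,z=np.moveaxis(P,-1,0);f=p['frame'].astype(int)
    box=lambda a,b,c,d,e,g:(x>a)&(x<b)&(y>c)&(y<d)&(z>e)&(z<g)
    st=box(.35,.58,-.4,-.17,.042,.068)&(f.max(-1)<90);k,l,q,c=cv2.connectedComponentsWithStats(st.astype(np.uint8))
    for i in range(1,k):
        if q[i,4]>15:
            m=l==i;print(n,'stud',np.round(P[m].mean(0)*1000,1),q[i,4],rect(P,m)['c'],rect(P,m)['s'])
    b=(f[...,2]>f[...,0]+40)&box(.33,.6,-.36,-.17,.012,.024);print(rect(P,b)['mean'],rect(P,b)['pca'])
    org=(f[...,0]>110)&(f[...,0]>2*f[...,2])&(f[...,0]>f[...,1]*1.4)&box(.38,.5,-.15,.1,.062,.09)
    if org.sum()>20:print(n,'shim on rail',edges(P,org,np.array([.4607,.0214])),np.nanpercentile(z[org],[20,80]))
E
python3 st.py
```

```text
[ 0.5036969  -0.27089668  0.14121016] [-3.13585765e+00 -1.82998658e-01 -2.08065972e-03] [ 1.45906186 -0.3584423   0.20307992] 0.5703268382047044
top stud [ 454.9 -266.4   55.9] 51 [ 455.3 -266.8] [ 9.  24.7]
top stud [ 422.9 -387.3   59.2] 140 [ 421.1 -385.8] [27.8 52.2]
[ 434.8 -264.2   16.6] 178.43
top shim on rail {'lat': (np.float64(-14.8), np.float64(18.3)), 'mid': np.float64(1.8), 'end': (np.float64(-19.4), np.float64(23.9))} [0.0716041  0.07549097]
scene stud [ 422.1 -386.4   58.1] 134 [ 422.5 -383.8] [31.3 46.1]
scene stud [ 502.2 -270.6   53.5] 65 [ 502.2 -272.1] [12.9 27.3]
scene stud [ 457.  -266.8   53.2] 69 [ 458.5 -268.8] [12.5 27. ]
[ 449.9 -263.9   16.8] 179.79
scene shim on rail {'lat': (np.float64(-15.1), np.float64(17.0)), 'mid': np.float64(1.0), 'end': (np.float64(-20.2), np.float64(23.5))} [0.07110235 0.07505011]
```

>>> move_arm(
  increments="-0.5 0.3 0 0 0 -5.7 110;0 0 0 0 0 -5.6 110;0 0 -30 0 0 0 110;0 0 -30 0 0 0 110;0 0 -30 0 0 0 110;0 0 -17 0 0 0 110;0 0 0 0 0 0 255;0 0 0 0 0 0 255",
  grip_force=25,
)

```text
time: 17.58
position: [0.502, -0.2698, 0.0333]
tool_rot: [-3.138, 0.119, 0.002]
ft_force: [-0.1, -0.3, 0.9]
grip_width: 0.486
grip_force: 0.0
```

>>> move_arm(
  increments="0 0 0 0 0 0 255;0 0 0 0 0 0 255;0 0 0 0 0 0 255;0 0 0 0 0 0 255;0 0 0 0 0 0 255;0 0 0 0 0 0 255;0 0 0 0 0 0 255;0 0 0 0 0 0 255",
)

```text
time: 18.25
position: [0.5024, -0.2708, 0.0337]
tool_rot: [3.138, -0.121, 0.0]
ft_force: [-1.2, -0.6, 2.6]
grip_width: 0.112
grip_force: 25.0
```

>>> move_arm(
  increments="0 0 15 0 0 0 255;0 0 30 0 0 0 255;0 0 30 0 0 0 255;0 0 30 0 0 0 255;0 0 0 0 0 6.5 255;0 0 0 0 0 6.5 255;0 0 0 0 0 6.5 255;0 0 0 0 0 5.8 255",
)

```text
time: 18.92
position: [0.5022, -0.2699, 0.1382]
tool_rot: [-3.087, -0.579, 0.0]
ft_force: [-0.4, 0.5, -0.5]
grip_width: 0.106
grip_force: 25.0
```

>>> move_arm(
  increments="-5.2 36.7 0 0 0 7 255;-5.2 36.7 0 0 0 7 255;-5.2 36.7 0 0 0 7 255;-5.2 36.7 0 0 0 7 255;-5.2 36.7 0 0 0 7 255;-5.2 36.7 0 0 0 7 255;-5.2 36.7 0 0 0 7 255;-5 36.4 0 0 0 7 255",
)

```text
time: 19.58
position: [0.46, 0.0249, 0.1382]
tool_rot: [2.454, 1.961, -0.001]
ft_force: [1.2, -0.1, -0.7]
grip_width: 0.112
grip_force: 25.0
```

>>> move_arm(
  increments="0 0 0 0 0 0 255;0 0 0 0 0 0 255;0 0 0 0 0 0 255;0 0 0 0 0 0 255;0 0 0 0 0 0 255;0 0 0 0 0 0 255;0 0 0 0 0 0 255;0 0 0 0 0 0 255",
)

```text
time: 20.25
position: [0.4609, 0.0225, 0.1383]
tool_rot: [-2.461, -1.952, -0.0]
ft_force: [-0.3, 0.1, -0.5]
grip_width: 0.111
grip_force: 25.0
```

```bash
cat > ins.py <<'E'
from h import *
import sys
s=ctrl.get_state();t=np.array(s['position']);r=s['tool_rot'];print(t,s['ft_force'],s['grip_width'],'yaw',np.degrees(2*np.arctan(r[1]/r[0])))
p=shot('scene');P=cloud(p);x,y,z=np.moveaxis(P,-1,0);f=p['frame'].astype(int)
org=(f[...,0]>110)&(f[...,0]>2*f[...,2])&(f[...,0]>f[...,1]*1.4)&(abs(x-t[0])<.05)&(abs(y-t[1])<.05)&(z>.06)&(z<.085)
if org.sum()>10:print('shim rel tcp',edges(P,org,t[:2]))
rl=(abs(x-.445)<.1)&(abs(y+.04)<.14)&(z>.062)&(z<.0685);print('rail rel tcp',edges(P,rl,t[:2],lo=26,hi=40))
for a,b in((-29,-22),(-22,-7),(-7,-2)):
    m=(abs(x-t[0])<.03)&(abs(y-t[1])<.03)&(z>t[2]+a/1000)&(z<t[2]+b/1000)
    if m.sum()>8:
        d=(P[m][:,:2]-t[:2])*1000;print('stud part',a,b,m.sum(),'along',np.round(np.percentile(d@ER,[3,50,97]),1),'lat',np.round(np.percentile(d@NR,[3,50,97]),1))
u,v=int(sys.argv[1]),int(sys.argv[2])
cv2.imwrite('pics/'+sys.argv[3],cv2.resize(p['frame'][v-30:v+30,u-40:u+40,::-1],(800,600),interpolation=cv2.INTER_CUBIC))
E
python3 ins.py 305 200 e.png
```

```text
[0.46091765 0.02247721 0.13825224] [-0.32217051  0.09395175 -0.52308753] 0.11093762892731426 yaw 76.83763117081605
shim rel tcp {'lat': (np.float64(-14.4), np.float64(17.2)), 'mid': np.float64(1.4), 'end': (np.float64(-21.0), np.float64(23.0))}
rail rel tcp {'lat': (np.float64(-22.3), np.float64(22.1)), 'mid': np.float64(-0.1), 'end': (np.float64(-112.6), np.float64(39.0))}
stud part -29 -22 35 along [-8.6  6.2 13.4] lat [-4.5  3.1  6.1]
stud part -22 -7 10 along [ 1.5  5.2 12.5] lat [-1.2  3.1  6.9]
stud part -7 -2 15 along [ 0.6 10.2 13.7] lat [-5.7  6.8 13.5]
```

View pics/e.png

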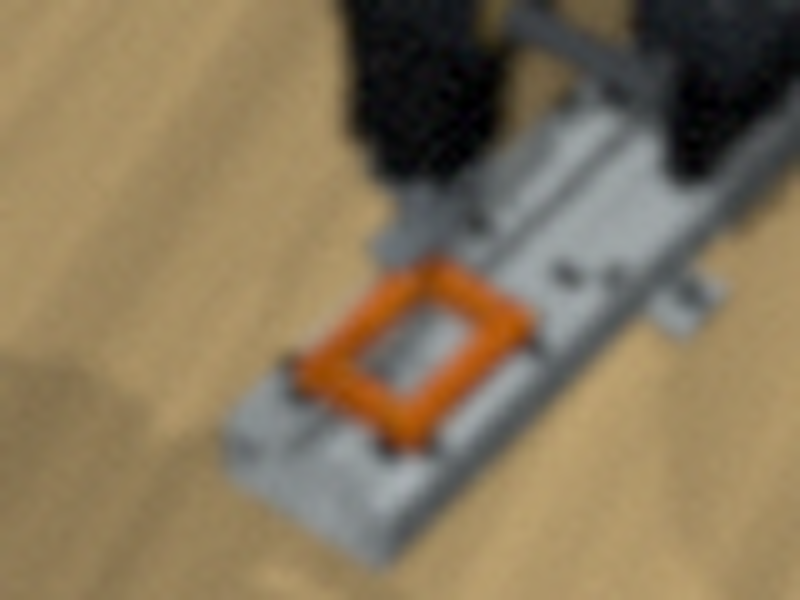

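The shim is seated between its pips at about (415,355), and the stud hangs above it. Descending gently.

>>> move_arm(
  increments="0 0 -10 0 0 0 255;0 0 -10 0 0 0 255;0 0 -10 0 0 0 255;0 0 -6 0 0 0 255;0 0 -4 0 0 0 255;0 0 0 0 0 0 255;0 0 0 0 0 0 255;0 0 0 0 0 0 255",
)

```text
time: 20.97
position: [0.4612, 0.0231, 0.0986]
tool_rot: [2.46, 1.954, 0.001]
ft_force: [0.1, 0.4, -0.3]
grip_width: 0.113
grip_force: 25.0
```

>>> move_arm(
  increments="0 0 -2 0 0 0 255;0 0 -2 0 0 0 255;0 0 -2 0 0 0 255;0 0 0 0 0 0 255;0 0 0 0 0 0 255;0 0 0 0 0 0 255;0 0 0 0 0 0 255;0 0 0 0 0 0 255",
)

```text
time: 21.63
position: [0.4609, 0.023, 0.0924]
tool_rot: [2.46, 1.953, 0.0]
ft_force: [0.3, -0.3, 0.0]
grip_width: 0.111
grip_force: 25.0
```

The foot is in the slot with no force. Continuing down.

>>> move_arm(
  increments="0 0 -2 0 0 0 255;0 0 -2 0 0 0 255;0 0 -2 0 0 0 255;0 0 -2 0 0 0 255;0 0 -1.5 0 0 0 255;0 0 -1 0 0 0 255;0 0 0 0 0 0 255;0 0 0 0 0 0 255",
)

```text
time: 22.3
position: [0.4609, 0.023, 0.0818]
tool_rot: [2.46, 1.954, 0.0]
ft_force: [-0.2, -0.2, 0.0]
grip_width: 0.115
grip_force: 25.0
```

>>> move_arm(
  increments="0 0 -0.4 0 0 0 255;0 0 -0.4 0 0 0 255;0 0 0 0 0 -6 255;0 0 0 0 0 -6 255;0 0 0 0 0 -6 255;0 0 0 0 0 -6 255;0 0 0 0 0 -6 255;0 0 0 0 0 -6 255",
)

```text
time: 22.97
position: [0.4616, 0.023, 0.0816]
tool_rot: [2.946, 1.09, 0.002]
ft_force: [-0.1, -0.0, 3.5]
grip_width: 0.108
grip_force: 25.0
```

>>> move_arm(
  increments="0 0 0 0 0 -7 255;0 0 0 0 0 -7 255;0 0 0 0 0 -7 255;0 0 0 0 0 -7 255;0 0 0 0 0 -7 255;0 0 0 0 0 -7 255;0 0 0 0 0 -7 255;0 0 0 0 0 -5 255",
)

```text
time: 23.63
position: [0.4617, 0.0232, 0.0816]
tool_rot: [-3.12, 0.367, -0.003]
ft_force: [0.5, -0.0, 2.9]
grip_width: 0.113
grip_force: 25.0
```

>>> move_arm(
  increments="0 0 0 0 0 0 255;0 0 0 0 0 0 255;0 0 0 0 0 0 255;0 0 0 0 0 0 255;0 0 0 0 0 0 255;0 0 0 0 0 0 255;0 0 0 0 0 0 255;0 0 0 0 0 0 255",
)

```text
time: 24.3
position: [0.4617, 0.0231, 0.0816]
tool_rot: [-3.121, 0.356, -0.002]
ft_force: [0.7, 0.4, 5.0]
grip_width: 0.115
grip_force: 25.0
```

The stud is seated and twisted to −13° (across the rail). I'll release it and go back to the knob.

>>> move_arm(
  increments="0 0 0 0 0 0 110;0 0 0 0 0 0 110;0 0 0 0 0 0 110;0 0 0 0 0 0 110;0 0 10 0 0 0 110;0 0 25 0 0 0 110;0 0 30 0 0 7 110;0 0 25 0 0 7 110",
)

```text
time: 24.97
position: [0.4608, 0.0233, 0.173]
tool_rot: [-3.141, -0.035, -0.001]
ft_force: [1.3, 0.3, 0.3]
grip_width: 0.55
grip_force: 0.0
```

>>> move_arm(
  increments="2.4 38 0 0 0 7 110;2.4 38 0 0 0 7 110;2.4 38 0 0 0 7 110;2.4 38 0 0 0 7 110;2.4 38 0 0 0 7 110;2.4 38 0 0 0 7 110;2.4 38 0 0 0 7 110;2.4 38 0 0 0 7 110",
)

```text
time: 25.63
position: [0.4803, 0.3283, 0.1717]
tool_rot: [2.758, 1.503, 0.001]
ft_force: [0.5, -0.1, 0.1]
grip_width: 0.566
grip_force: 0.0
```

>>> move_arm(
  increments="2.7 34 0 0 0 7 110;0 0 0 0 0 7 110;0 0 0 0 0 7 110;0 0 0 0 0 0 110;0 0 0 0 0 0 110;0 0 0 0 0 0 110;0 0 0 0 0 0 110;0 0 0 0 0 0 110",
)

```text
time: 26.3
position: [0.4831, 0.3603, 0.1713]
tool_rot: [2.445, 1.971, 0.0]
ft_force: [-0.6, -0.2, 0.5]
grip_width: 0.568
grip_force: 0.0
```

```bash
python3 - <<'E'
from h import *
s=ctrl.get_state();r=s['tool_rot'];print(s['position'],s['grip_width'],'yaw',np.degrees(2*np.arctan(r[1]/r[0])))
p=shot('scene');P=cloud(p);x,y,z=np.moveaxis(P,-1,0);f=p['frame'].astype(int)
t=np.array([.461,.023])
m=(abs(x-t[0])<.03)&(abs(y-t[1])<.03)&(z>.083)&(f.max(-1)<90)
print('tab',rect(P,m),np.nanpercentile(z[m],[2,98]))
p2=shot('top')
a=cv2.resize(p['frame'][150:240,260:370,::-1],(440,360),interpolation=cv2.INTER_CUBIC)
b=cv2.resize(p2['frame'][205:265,255:365,::-1],(440,240),interpolation=cv2.INTER_CUBIC)
cv2.imwrite('pics/f.png',np.vstack([a,b]))
E
```

```text
[0.48313772 0.36027972 0.17127341] 0.5681508617162621 yaw 77.76690189563149
tab {'c': array([461.3,  25.3]), 's': array([ 8.8, 24. ]), 'a': 79.67, 'mean': array([460.5,  26.7,  97.9]), 'pca': np.float64(171.42), 'n': 102} [0.08317844 0.10884563]
```

View pics/f.png

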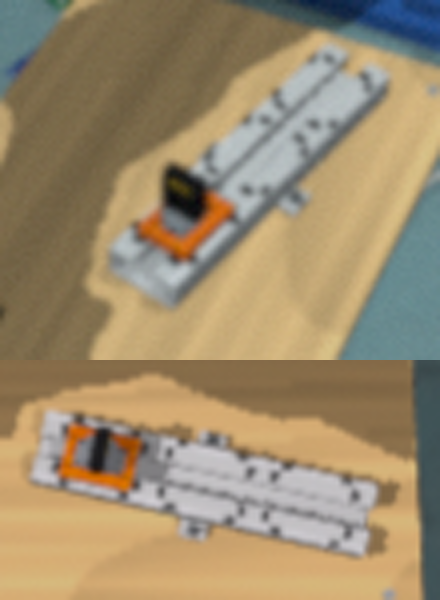

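Stud 1 stands upright on its shim with the tab across the rail. Second shim: the same slider cycle.

>>> move_arm(
  increments="0.5 0.5 -30 0 0 0 110;0 0 -30 0 0 0 110;0 0 -25 0 0 0 110;0 0 -12 0 0 0 110;0 0 0 0 0 0 255;0 0 0 0 0 0 255;0 0 0 0 0 0 255;0 0 0 0 0 0 255",
  grip_force=20,
)

```text
time: 27.07
position: [0.4842, 0.3625, 0.0759]
tool_rot: [2.443, 1.975, 0.005]
ft_force: [-0.0, 0.4, 0.7]
grip_width: 0.35
grip_force: 0.0
```

>>> move_arm(
  increments="0 0 0 0 0 0 255;0 0 0 0 0 0 255;0 0 0 0 0 0 255;0 0 0 0 0 0 255;-1.5 -7 0 0 0 0 255;-1.5 -7 0 0 0 0 255;-1.5 -7 0 0 0 0 255;-1.5 -7 0 0 0 0 255",
)

```text
time: 27.73
position: [0.4791, 0.3343, 0.0749]
tool_rot: [2.443, 1.975, 0.008]
ft_force: [5.0, 2.0, -0.5]
grip_width: 0.136
grip_force: 20.0
```

>>> move_arm(
  increments="-1.5 -7 0 0 0 0 255;-1.5 -7 0 0 0 0 255;-1.5 -7 0 0 0 0 255;-1.5 -7 0 0 0 0 255;-1 -4.5 0 0 0 0 255;0 0 0 0 0 0 255;0 0 0 0 0 0 255;0 0 0 0 0 0 255",
)

```text
time: 28.4
position: [0.4732, 0.3062, 0.0751]
tool_rot: [-2.438, -1.974, -0.021]
ft_force: [8.8, 12.3, -9.9]
grip_width: 0.134
grip_force: 20.0
```

>>> move_arm(
  increments="1.8 8.2 0 0 0 0 255;1.8 8.2 0 0 0 0 255;1.8 8.2 0 0 0 0 255;1.8 8.2 0 0 0 0 255;1.8 8.2 0 0 0 0 255;1.7 8.2 0 0 0 0 255;1.7 8.2 0 0 0 0 255;1.7 8.2 0 0 0 0 255",
)

```text
time: 29.07
position: [0.4849, 0.3623, 0.0745]
tool_rot: [2.439, 1.968, -0.011]
ft_force: [-3.9, -21.7, 18.0]
grip_width: 0.134
grip_force: 20.0
```

>>> move_arm(
  increments="0 0 0 0 0 0 255;0 0 0 0 0 0 255;0 0 0 0 0 0 255;0 0 0 0 0 0 255;0 0 0 0 0 0 100;0 0 0 0 0 0 100;0 0 0 0 0 0 100;0 0 0 0 0 0 100",
)

```text
time: 29.73
position: [0.4836, 0.367, 0.0737]
tool_rot: [-2.442, -1.975, 0.001]
ft_force: [-0.1, -0.1, 0.2]
grip_width: 0.349
grip_force: 0.0
```

>>> move_arm(
  increments="0 0 30 0 0 0 80;0 0 30 0 0 0 80;0 0 25 0 0 0 80;-4 -38 0 0 0 0 80;-4 -38 0 0 0 0 80;-4 -38 0 0 0 0 80;-14 -38 0 0 0 0 80;0 0 0 0 0 0 80",
)

```text
time: 30.4
position: [0.4589, 0.2019, 0.1572]
tool_rot: [2.454, 1.951, -0.013]
ft_force: [1.1, -1.6, -1.3]
grip_width: 0.686
grip_force: 0.0
```

```bash
cat > k.py <<'E'
from h import *
s=ctrl.get_state();r=s['tool_rot'];print(s['position'],s['grip_width'],s['ft_force'],'yaw',np.degrees(2*np.arctan(r[1]/r[0])))
p=shot('scene');P=cloud(p);x,y,z=np.moveaxis(P,-1,0);f=p['frame'].astype(int)
red=(f[...,0]>130)&(f[...,1]<60)&(f[...,2]<60)&(abs(x-.48)<.05)&(abs(y-.35)<.08)&(z>.05)&(z<.12);print('knob',rect(P,red))
for nm,c in(('apron',(.452,.209)),('stack',(.4625,.261))):
    m=(f[...,0]>110)&(f[...,0]>2*f[...,2])&(f[...,0]>f[...,1]*1.4)&(np.hypot(x-c[0],y-c[1])<.035)
    if nm=='apron':m&=z<.075
    print(nm,rect(P,m),np.nanpercentile(z[m],[10,95]))
E
python3 k.py
```

```text
[0.4588984  0.20189124 0.15722131] 0.6864592274147795 [ 1.12311703 -1.62358749 -1.28844783] yaw 76.95687093597634
knob {'c': array([490.9, 362.6]), 's': array([28.1, 19.2]), 'a': 5.91, 'mean': array([484.1, 362.4,  91.9]), 'pca': np.float64(87.77), 'n': 70}
apron {'c': array([455.4, 211.1]), 's': array([63.1, 38.9]), 'a': 77.78, 'mean': array([451.7, 203.3,  64.6]), 'pca': np.float64(63.22), 'n': 208} [0.061111   0.06765625]
stack {'c': array([468.4, 244.6]), 's': array([37. , 19.9]), 'a': 46.17, 'mean': array([468.3, 245.1,  71.7]), 'pca': np.float64(51.65), 'n': 108} [0.06383868 0.07642307]
```

>>> move_arm(
  increments="0 0 0 0 0 0 80;0 0 0 0 0 0 80;0 0 -20 0 0 0 80;0 0 -30 0 0 0 80;0 0 -20 0 0 0 80;0 0 0 0 0 0 80;0 0 0 0 0 0 80;0 0 0 0 0 0 80",
)

```text
time: 31.12
position: [0.4585, 0.2172, 0.0902]
tool_rot: [-2.439, -1.979, -0.003]
ft_force: [0.3, 0.5, -0.1]
grip_width: 0.687
grip_force: 0.0
```

>>> move_arm(
  increments="-5.5 -8.7 0 0 0 0 80;0 0 0 0 0 0 80;0 0 -12 0 0 0 80;0 0 -12 0 0 0 80;0 0 -6.8 0 0 0 80;0 0 0 0 0 0 80;0 0 0 0 0 0 200;0 0 0 0 0 0 200",
)

```text
time: 31.78
position: [0.4528, 0.2063, 0.0582]
tool_rot: [-2.442, -1.975, -0.0]
ft_force: [-0.4, 1.0, 0.8]
grip_width: 0.606
grip_force: 0.0
```

>>> move_arm(
  increments="0 0 0 0 0 0 200;0 0 0 0 0 0 200;0 0 0 0 0 0 200;0 0 0 0 0 0 200;0 0 0 0 0 0 200;0 0 0 0 0 0 200;0 0 0 0 0 0 200;0 0 0 0 0 0 200",
)

```text
time: 32.45
position: [0.4531, 0.2059, 0.0585]
tool_rot: [2.443, 1.975, 0.001]
ft_force: [-1.0, -0.1, 3.1]
grip_width: 0.385
grip_force: 20.0
```

>>> move_arm(
  increments="0 0 20 0 0 0 200;0 0 40 0 0 0 200;0 0 41 0 0 -1 200;-1 -31 0 0 0 0 200;-1 -31 0 0 0 0 200;-1 -31 0 0 0 0 200;-1 -31 0 0 0 0 200;-1 -31 0 0 0 0 200",
)

```text
time: 33.12
position: [0.4474, 0.0491, 0.1592]
tool_rot: [2.459, 1.952, -0.001]
ft_force: [0.7, 0.3, 0.1]
grip_width: 0.387
grip_force: 20.0
```

>>> move_arm(
  increments="-1 -32 0 0 0 0 200;-1 -32 0 0 0 0 200;-1.2 -33.5 0 0 0 0 200;0 0 0 0 0 0 200;0 0 0 0 0 0 200;0 0 -25 0 0 0 200;0 0 -25 0 0 0 200;0 0 -15 0 0 0 200",
)

```text
time: 33.78
position: [0.4436, -0.045, 0.0924]
tool_rot: [-2.457, -1.955, 0.001]
ft_force: [-0.7, -0.4, -0.7]
grip_width: 0.388
grip_force: 20.0
```

>>> move_arm(
  increments="0 0 0 0 0 0 200;0 0 0 0 0 0 200;0 0 0 0 0 0 200;0 0 0 0 0 0 200;0 0 0 0 0 0 200;0 0 0 0 0 0 200;0 0 0 0 0 0 200;0 0 0 0 0 0 200",
)

```text
time: 34.45
position: [0.4448, -0.0468, 0.0945]
tool_rot: [2.46, 1.953, 0.0]
ft_force: [1.2, 0.2, -0.8]
grip_width: 0.387
grip_force: 20.0
```

```bash
cat > sr2.py <<'E'
from h import *
import sys
A=[]
for i in range(5):
    p=shot('scene');P=cloud(p);x,y,z=np.moveaxis(P,-1,0);f=p['frame'].astype(int)
    s=ctrl.get_state();t=np.array(s['position']);tcp=t[:2]
    d=(P[...,:2]-tcp)*1000;a=d@ER;b=d@NR
    o=(f[...,0]>110)&(f[...,0]>2*f[...,2])&(f[...,0]>f[...,1]*1.4)
    org=o&(abs(a)<32)&(abs(b)<25)&(z>t[2]-.004)&(z<t[2]+.013)
    e=edges(P,org,tcp,lo=10,hi=26)
    old=o&(a>36)&(a<100)&(abs(b)<30)&(z>.068)&(z<.085)
    g=edges(P,old,tcp)
    rl=(abs(a)<180)&(abs(b)<30)&(z>.062)&(z<.0685)
    r=edges(P,rl,tcp,lo=94,hi=108);r2=edges(P,rl,tcp,lo=28,hi=44)
    A.append([e['mid'],e['end'][1],g['mid'],*g['end'],r['mid'],*r['end'],r2['mid'],np.nanpercentile(z[org],80)*1000])
r=s['tool_rot'];print(t,s['ft_force'],s['grip_width'],np.degrees(2*np.arctan(r[1]/r[0])));print('shim mid,end; old shim mid,ends; rail mid,ends,mid2; z',np.round(np.mean(A,0),2),np.round(np.std(A,0),2))
if len(sys.argv)>1:
    w=np.array([*tcp,.07]);q=rot(p).T@(w-p['position']);u=int(q[0]/q[2]*p['fx']+p['cx']);v=int(q[1]/q[2]*p['fy']+p['cy'])
    cv2.imwrite('pics/'+sys.argv[1],cv2.resize(p['frame'][v-20:v+40,u-40:u+40,::-1],(800,600),interpolation=cv2.INTER_CUBIC))
E
python3 sr2.py
```

```text
[ 0.44462566 -0.04665875  0.0941913 ] [ 0.39289001  0.71445096 -0.37109084] 0.38802177272400906 76.90223415218261
shim mid,end; old shim mid,ends; rail mid,ends,mid2; z [  0.96  25.62  11.    58.06  93.74   0.14 -40.8  110.1    4.08 102.11] [0.19 0.16 0.79 8.64 0.24 0.1  7.02 0.54 1.92 0.25]
```

>>> move_arm(
  increments="0.4 0 -8 0 0 0 200;0 0 -8 0 0 0 200;0 0 -5 0 0 0 200;0 0 0 0 0 0 200;0 0 0 0 0 0 200;0 0 0 0 0 0 200;0 0 0 0 0 0 200;0 0 0 0 0 0 200",
)

```text
time: 35.37
position: [0.4453, -0.0467, 0.0734]
tool_rot: [2.46, 1.953, 0.0]
ft_force: [0.5, 0.4, -0.2]
grip_width: 0.382
grip_force: 20.0
```

```bash
python3 sr2.py g.png
```

```text
[ 0.44515265 -0.04669942  0.07332661] [-0.00837462 -0.09206834  0.45109329] 0.38649637276610393 76.90110767669236
shim mid,end; old shim mid,ends; rail mid,ends,mid2; z [  0.52  25.68  11.42  55.56  93.48   0.62 -14.9  109.96   5.08  81.22] [0.23 0.12 0.87 5.62 0.18 0.24 1.94 0.34 1.58 0.07]
```

View pics/g.png

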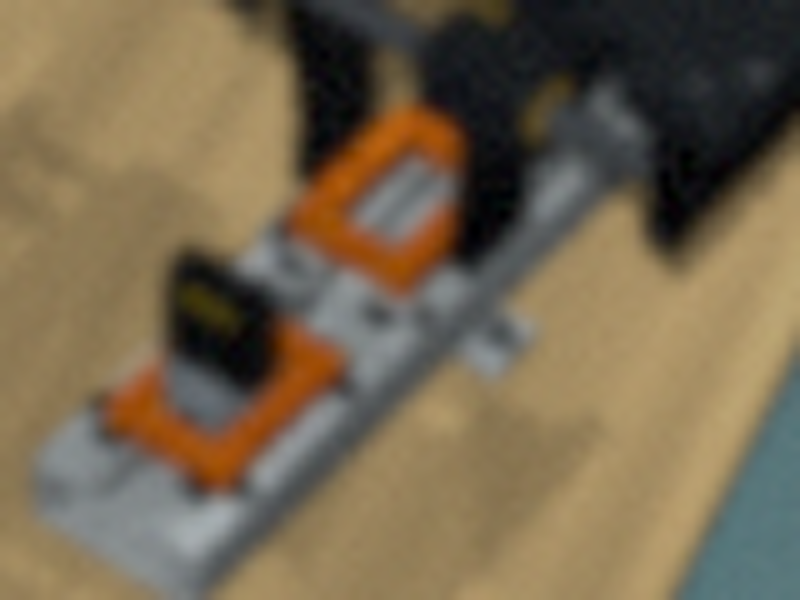

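Shim 2 is aligned just inside the middle seat's pips (end pips visible at (290,255) and (375,315)). Lowering.

>>> move_arm(
  increments="0 0 -1.2 0 0 0 200;0 0 -1.2 0 0 0 200;0 0 -1.2 0 0 0 200;0 0 -1.2 0 0 0 200;0 0 -0.8 0 0 0 200;0 0 0 0 0 0 200;0 0 0 0 0 0 200;0 0 0 0 0 0 200",
)

```text
time: 36.28
position: [0.4451, -0.0466, 0.0676]
tool_rot: [2.46, 1.954, 0.0]
ft_force: [1.0, -0.4, -0.1]
grip_width: 0.389
grip_force: 20.0
```

>>> move_arm(
  increments="0 0 0 0 0 0 130;0 0 0 0 0 0 130;0 0 0 0 0 0 110;0 0 0 0 0 0 110;0 0 10 0 0 0 110;0 0 30 0 0 0 110;0 0 32 0 0 -7 110;1 -10 0 0 0 -7 110",
)

```text
time: 36.95
position: [0.4501, -0.055, 0.1456]
tool_rot: [2.675, 1.632, 0.009]
ft_force: [1.3, 0.0, -0.8]
grip_width: 0.569
grip_force: 0.0
```

>>> move_arm(
  increments="2 -26 0 0 0 -7 110;2 -26 0 0 0 -7 110;2 -26 0 0 0 -7 110;2 -26 0 0 0 -7 110;2 -26 0 0 0 -7 110;1 -26 0 0 0 -7 110;1 -26 0 0 0 -7 110;0 -28 0 0 0 -7 110",
)

```text
time: 37.62
position: [0.4583, -0.2676, 0.1405]
tool_rot: [3.136, 0.181, 0.001]
ft_force: [0.9, 0.8, 0.3]
grip_width: 0.565
grip_force: 0.0
```

>>> move_arm(
  increments="0 0 0 0 0 -6 110;0 0 0 0 0 -5.7 110;0 0 0 0 0 0 110;0 0 0 0 0 0 110;0 0 0 0 0 0 110;0 0 0 0 0 0 110;0 0 0 0 0 0 110;0 0 0 0 0 0 110",
)

```text
time: 38.28
position: [0.4581, -0.2665, 0.1397]
tool_rot: [3.139, -0.13, -0.0]
ft_force: [-0.3, -0.2, 0.4]
grip_width: 0.568
grip_force: 0.0
```

```bash
python3 st.py; python3 - <<'E'
from h import *
p=shot('scene');P=cloud(p);x,y,z=np.moveaxis(P,-1,0);f=p['frame'].astype(int)
d=(P[...,:2]-np.array([.4456,-.0436]))*1000
o=(f[...,0]>110)&(f[...,0]>2*f[...,2])&(f[...,0]>f[...,1]*1.4)&(abs(d@ER)<32)&(abs(d@NR)<30)&(z>.062)&(z<.085)
print('shim2 rel seat',edges(P,o,np.array([.4456,-.0436])),np.nanpercentile(z[o],[5,50,95]),rect(P,o))
E
```

```text
[ 0.45807662 -0.26646424  0.13971572] [ 3.13871638e+00 -1.29719096e-01 -8.02085379e-05] [-0.260891   -0.16206193  0.4416419 ] 0.5680233413763015
top stud [ 416.8 -385.5   58.5] 97 [ 413.5 -385.8] [45.2 16. ]
[ 417.3 -263.7   16.7] -179.8
top shim on rail {'lat': (np.float64(-13.5), np.float64(18.3)), 'mid': np.float64(2.4), 'end': (np.float64(-87.8), np.float64(24.1))} [0.07195054 0.07523362]
scene stud [ 422.1 -386.8   57.7] 135 [ 421.  -385.4] [28.  49.5]
scene stud [ 456.6 -265.6   52.7] 74 [ 456.9 -267.1] [12.2 25.6]
[ 455.2 -264.1   16.7] 178.26
scene shim on rail {'lat': (np.float64(-14.0), np.float64(17.1)), 'mid': np.float64(1.6), 'end': (np.float64(-87.7), np.float64(23.3))} [0.07129291 0.07509594]
shim2 rel seat {'lat': (np.float64(-15.2), np.float64(17.0)), 'mid': np.float64(0.9), 'end': (np.float64(-20.3), np.float64(22.5))} [0.06845055 0.07374042 0.07637415] {'c': array([447.4, -42.1]), 's': array([46.1, 38.2]), 'a': 78.54, 'mean': array([445.4, -41.2,  73.1]), 'pca': np.float64(80.38), 'n': 174}
```

Shim 2 is seated flat (top at about 0.075) and the rack is in place. Picking the second stud.

>>> move_arm(
  increments="0 0.5 -30 0 0 0 110;0 0 -30 0 0 0 110;0 0 -30 0 0 0 110;0 0 -16 0 0 0 110;0 0 0 0 0 0 110;0 0 0 0 0 0 255;0 0 0 0 0 0 255;0 0 0 0 0 0 255",
  grip_force=25,
)

```text
time: 39.1
position: [0.4594, -0.2668, 0.0353]
tool_rot: [3.137, -0.131, 0.004]
ft_force: [0.0, -0.0, 0.2]
grip_width: 0.424
grip_force: 0.0
```

>>> move_arm(
  increments="0 0 0 0 0 0 255;0 0 0 0 0 0 255;0 0 0 0 0 0 255;0 0 0 0 0 0 255;0 0 0 0 0 0 255;0 0 0 0 0 0 255;0 0 0 0 0 0 255;0 0 0 0 0 0 255",
)

```text
time: 39.77
position: [0.458, -0.2664, 0.0337]
tool_rot: [3.138, -0.132, -0.0]
ft_force: [-0.2, -1.0, 1.1]
grip_width: 0.114
grip_force: 25.0
```

>>> move_arm(
  increments="0 0 15 0 0 0 255;0 0 30 0 0 0 255;0 0 30 0 0 0 255;0 0 30 0 0 0 255;0 0 0 0 0 6.5 255;0 0 0 0 0 6.5 255;0 0 0 0 0 6.5 255;0 0 0 0 0 6.2 255",
)

```text
time: 40.43
position: [0.4581, -0.2658, 0.1387]
tool_rot: [3.088, 0.579, 0.0]
ft_force: [0.8, 0.4, 0.1]
grip_width: 0.111
grip_force: 25.0
```

>>> move_arm(
  increments="-1.5 28 0 0 0 7 255;-1.5 28 0 0 0 7 255;-1.5 28 0 0 0 7 255;-1.5 28 0 0 0 7 255;-1.5 28 0 0 0 7 255;-1.6 28 0 0 0 7 255;-1.6 28 0 0 0 7 255;-1.7 27 0 0 0 7 255",
)

```text
time: 41.1
position: [0.4452, -0.0413, 0.1384]
tool_rot: [-2.454, -1.962, 0.0]
ft_force: [0.4, -0.0, -0.4]
grip_width: 0.113
grip_force: 25.0
```

>>> move_arm(
  increments="0 0 0 0 0 0 255;0 0 0 0 0 0 255;0 0 0 0 0 0 255;0 0 0 0 0 0 255;0 0 0 0 0 0 255;0 0 0 0 0 0 255;0 0 0 0 0 0 255;0 0 0 0 0 0 255",
)

```text
time: 41.77
position: [0.4456, -0.0435, 0.1385]
tool_rot: [-2.461, -1.952, -0.0]
ft_force: [-0.3, -0.0, -0.2]
grip_width: 0.113
grip_force: 25.0
```

```bash
python3 ins.py 320 170 h.png
```

```text
[ 0.44564918 -0.0434689   0.13854069] [-0.26417913 -0.01891509 -0.18793873] 0.11252525020876512 yaw 76.85244252318624
shim rel tcp {'lat': (np.float64(-14.6), np.float64(17.0)), 'mid': np.float64(1.2), 'end': (np.float64(-20.6), np.float64(23.1))}
rail rel tcp {'lat': (np.float64(-14.0), np.float64(23.6)), 'mid': np.float64(4.8), 'end': (np.float64(-103.9), np.float64(106.5))}
stud part -29 -22 31 along [-9.9  6.7 12.9] lat [-5.1  3.1  6.2]
stud part -22 -7 13 along [-1.7  3.2  8.7] lat [-3.4  3.4 11.6]
stud part -7 -2 18 along [-1.7  9.  12.6] lat [-9.9  4.4 12.7]
```

Relative offsets match the first insertion. Descending the same way.

>>> move_arm(
  increments="0 0 -10 0 0 0 255;0 0 -10 0 0 0 255;0 0 -10 0 0 0 255;0 0 -6 0 0 0 255;0 0 -4 0 0 0 255;0 0 0 0 0 0 255;0 0 0 0 0 0 255;0 0 0 0 0 0 255",
)

```text
time: 42.48
position: [0.446, -0.043, 0.0988]
tool_rot: [2.46, 1.954, 0.001]
ft_force: [-0.4, -0.6, -1.4]
grip_width: 0.11
grip_force: 25.0
```

>>> move_arm(
  increments="0 0 -2 0 0 0 255;0 0 -2 0 0 0 255;0 0 -2 0 0 0 255;0 0 0 0 0 0 255;0 0 0 0 0 0 255;0 0 0 0 0 0 255;0 0 0 0 0 0 255;0 0 0 0 0 0 255",
)

```text
time: 43.15
position: [0.4457, -0.0431, 0.0927]
tool_rot: [2.46, 1.953, 0.0]
ft_force: [-1.1, -0.5, -0.5]
grip_width: 0.113
grip_force: 25.0
```

>>> move_arm(
  increments="0 0 -2 0 0 0 255;0 0 -2 0 0 0 255;0 0 -2 0 0 0 255;0 0 -2 0 0 0 255;0 0 -1.5 0 0 0 255;0 0 -1.3 0 0 0 255;0 0 -0.8 0 0 0 255;0 0 0 0 0 0 255",
)

```text
time: 43.82
position: [0.4456, -0.0431, 0.0815]
tool_rot: [-2.46, -1.954, 0.001]
ft_force: [-3.1, 0.4, 6.3]
grip_width: 0.108
grip_force: 25.0
```

Seated (6 N). Twist a quarter turn, release and lift.

>>> move_arm(
  increments="0 0 0.2 0 0 -6 255;0 0 0 0 0 -6 255;0 0 0 0 0 -6 255;0 0 0 0 0 -6 255;0 0 0 0 0 -6 255;0 0 0 0 0 -6 255;0 0 0 0 0 -6 255;0 0 0 0 0 -6 255",
)

```text
time: 44.48
position: [0.4462, -0.0433, 0.0816]
tool_rot: [3.044, 0.776, 0.001]
ft_force: [-0.8, 0.0, 1.9]
grip_width: 0.112
grip_force: 25.0
```

>>> move_arm(
  increments="0 0 0 0 0 -6 255;0 0 0 0 0 -6 255;0 0 0 0 0 -6 255;0 0 0 0 0 -6 255;0 0 0 0 0 -6 255;0 0 0 0 0 -6 255;0 0 0 0 0 -6 255;0 0 0 0 0 0 255",
)

```text
time: 45.15
position: [0.4462, -0.0431, 0.0816]
tool_rot: [3.121, -0.362, 0.001]
ft_force: [0.5, -0.7, 2.7]
grip_width: 0.111
grip_force: 25.0
```

>>> move_arm(
  increments="0 0 0 0 0 0 255;0 0 0 0 0 0 255;0 0 0 0 0 0 255;0 0 0 0 0 0 255;0 0 0 0 0 0 130;0 0 0 0 0 0 130;0 0 0 0 0 0 130;0 0 0 0 0 0 130",
)

```text
time: 45.82
position: [0.4451, -0.0431, 0.0808]
tool_rot: [-3.121, 0.358, 0.002]
ft_force: [0.2, 0.7, 0.7]
grip_width: 0.329
grip_force: 0.0
```

>>> move_arm(
  increments="0 0 10 0 0 0 130;0 0 30 0 0 0 130;0 0 35 0 0 0 130;0 0 35 0 0 0 130;8 -38 10 0 0 0 130;8 -38 0 0 0 0 130;8 -38 0 0 0 0 130;0 -38 0 0 0 0 130",
)

```text
time: 46.48
position: [0.4709, -0.1969, 0.2026]
tool_rot: [3.12, -0.356, 0.004]
ft_force: [0.7, -0.2, 0.5]
grip_width: 0.49
grip_force: 0.0
```

>>> move_arm(
  increments="-8 -38 0 0 0 0 130;-8 -38 0 0 0 0 130;-8 -38 0 0 0 0 130;-8 -38 0 0 0 0 130;0 0 0 0 0 0 130;0 0 0 0 0 0 130;0 0 0 0 0 0 130;0 0 0 0 0 0 130",
)

```text
time: 47.15
position: [0.4385, -0.3454, 0.2017]
tool_rot: [-3.121, 0.354, -0.001]
ft_force: [1.0, 0.1, 0.9]
grip_width: 0.49
grip_force: 0.0
```

```bash
python3 k.py; python3 - <<'E'
from h import *
p=shot('scene');P=cloud(p);x,y,z=np.moveaxis(P,-1,0);f=p['frame'].astype(int)
for t in((.461,.023),(.4456,-.0434)):
    m=(abs(x-t[0])<.03)&(abs(y-t[1])<.03)&(z>.083)&(z<.12)&(f.max(-1)<90)
    print('tab',rect(P,m),np.nanpercentile(z[m],[2,98]))
p2=shot('top')
for n,q in(('scene',p),('top',p2)):
    for t in('brush','board_green'):print(n,t,[(np.round(d['centre'],3).tolist(),round(d['score'],2)) for d in ctrl.find_in(t,q)[:1]])
a=cv2.resize(p['frame'][140:350,190:400,::-1],(400,400),interpolation=cv2.INTER_CUBIC)
b=cv2.resize(p2['frame'][190:270,130:400,::-1],(800,200),interpolation=cv2.INTER_CUBIC)
c=np.zeros((600,800,3),np.uint8);c[:400,:400]=a;c[400:]=b
c[:400,400:]=cv2.resize(p['frame'][130:230,270:370,::-1],(400,400),interpolation=cv2.INTER_CUBIC)
cv2.imwrite('pics/i.png',c)
E
```

```text
[ 0.43851605 -0.34539103  0.20168951] 0.4901080529774094 [0.97911109 0.0514975  0.8861141 ] yaw -12.94520716860703
knob {'c': array([484.6, 361.8]), 's': array([17.9, 11. ]), 'a': 79.02, 'mean': array([484.4, 361.7,  92.2]), 'pca': np.float64(77.78), 'n': 58}
apron {'c': array([461.4, 240. ]), 's': array([ 3.6, 13.3]), 'a': 69.33, 'mean': array([460.5, 241. ,  73.6]), 'pca': np.float64(166.18), 'n': 8} [0.07220514 0.07471422]
stack {'c': array([472.4, 250.3]), 's': array([36.1, 19.8]), 'a': 48.61, 'mean': array([470.1, 248.6,  72.9]), 'pca': np.float64(51.43), 'n': 98} [0.06797439 0.07631191]
tab {'c': array([461.3,  24.8]), 's': array([ 9.8, 24.3]), 'a': 79.21, 'mean': array([460.3,  26.3,  99. ]), 'pca': np.float64(172.57), 'n': 109} [0.08381252 0.10928091]
tab {'c': array([445.6, -41.5]), 's': array([12. , 26.8]), 'a': 85.52, 'mean': array([444.3, -39.8,  98.3]), 'pca': np.float64(172.4), 'n': 113} [0.08413529 0.10925331]
scene brush [([0.463, 0.288, 0.064], 0.68)]
scene board_green [([0.653, -0.211, -0.002], 0.53)]
top brush [([0.59, 0.112, 0.054], 0.66)]
top board_green [([0.647, -0.212, -0.003], 0.72)]
```

View pics/i.png

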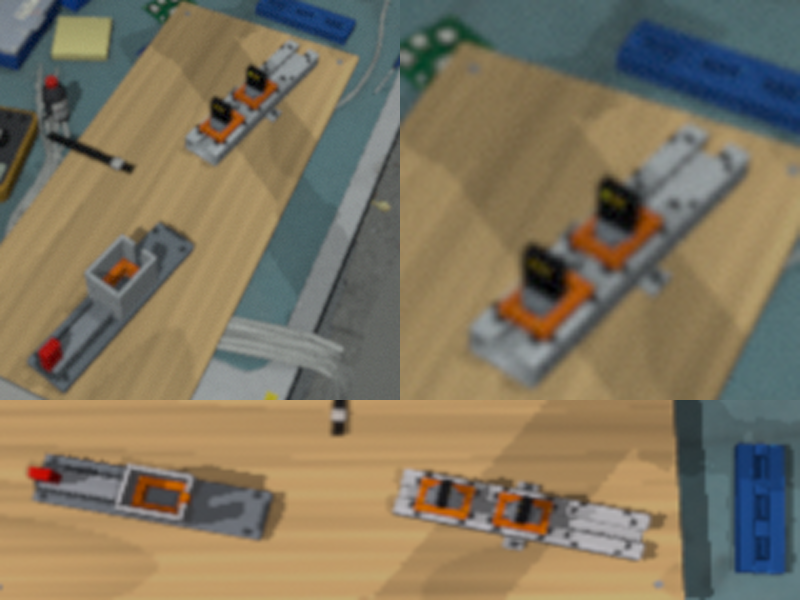

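Both studs are locked across the rail on their shims. The slider is home, the rack is empty, the spare shims are in the magazine and the bystanders haven't moved. Handing in.

```bash
python3 -c "
from bench import ctrl
print(ctrl.close_job())"
```

```text
the job is handed in; nothing more can be done
None
```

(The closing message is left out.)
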